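# Unload the courier case, shelve the samples and close the case

### The arm

A 6-joint arm with a two-finger parallel gripper is mounted at the origin on the work surface. World frame = base frame: x ahead of the robot, y to its left, z up, the work surface at z = 0. Lengths are in m, angles in rad, forces in N, time in s.
With the tool pointing down it reaches from about 0.25 to 0.725 m from the base axis. Payload 4 kg.
Tool frame: the origin (TCP) lies on the centre line of the jaws, within the pads' length; the fingertips stand 22 mm ahead of it and the grasp point (between the pads) lies 3 mm ahead of it (bot.tip_reach is the distance from the TCP to the fingertips, in m); z points along the fingers, y is the line along which they close (so a half turn about z gives the same grasp; the last joint's range is limited). The gripper opens to 85 mm and grips with 20 to 120 N. Pads are 22 mm wide; open, the fingers measure 114 mm over their backs; the gripper's body (76 mm by 85 mm) begins 54 mm behind the grasp point. The pads swing forward as they close: fully open they stand 13 mm farther back than shut.
Start: joints at [0, 0.241, 0.005, 1.335, 0, 1.571], TCP at [0.5, -0, 0.253] pointing down, gripper open.
Joint ranges: [-2.72, 2.72], [-1.05, 1.87], [-1.09, 1.28], [-1.99, 2.15], [-1.42, 1.44], [-3.14, 3.14]. Speed limits (rad/s): [2.79, 2.79, 3.14, 3.14, 3.14, 3.14].

### API

Orientations are given as a unit quaternion [x, y, z, w].
In Python, from workcell import bot gives the robot as it stands. The module is installed in compiled form; this text tells all that it offers.
- The arm moves only by the tool apply_moves, never from a script. Its argument "commands" is a list of rows, each a list of 4 numbers: the shift along the tool's x, y, z scaled (see below), then the turn about the tool's z scaled (see below). In form: [[tx, ty, tz, roll], ...]. A call has exactly 5 rows; each row shifts and turns the commanded pose from where the row before left it, along the tool's axes as they then stand; what a row does not reach is not made up. The controller multiplies each number of a shift by 20 mm and each number of a turn by 60 degrees. A row lasts 1/12 s, in which the tool goes at most 41.7 mm and 7.16 degrees, less where a joint would pass 70% of its speed; a pose out of reach is approached as far as the arm can. A call with a number of a shift or a turn outside -1 to 1 is refused whole. A call with a gripper value outside its range is refused whole. "claw" is the closure, from 0 (fully open) to 1 (shut), set as the call begins (left out, the last holds). The fingers move at their own pace and stop on an object; the grip force is fixed at half the most. Time passes only in rows, so rows that do not move let the fingers close, or fill a call up. It gives the time, the measured TCP pose, the force, the opening and the grip force at its end, in the units of the state.
- bot.get_obs(): the state, without advancing time (a new reading comes with each control period).
- bot.camera(name): name is "scene" or "side" or "wrist"; returns a dict with "image" (400x640x3 uint8, blue, green, red), "camera_matrix" (3x3 intrinsics, pixels), "R" (3x3) and "t" (3): a world point X has camera coordinates R X + t. Camera axes: x right, y down, z forward; pixel columns grow to the right and rows downward; lengths in m; the calibration is good to about 2 mm. A picture is of the moment at which its call begins. There is no depth.
- bot.job_done(): hands the job in; it is judged then, once.
The state is a dict: "clock": time; "joint_pos": joint angles; "joint_vel": joint speeds; "tau": joint torques, N m; "eef_pos": TCP position; "tool_rot": TCP orientation; "ft_force": force on the tool from outside, world axes, zero at the start; "ft_torque": the same for the moment, N m; "grip_width": finger opening in m; "grasp_force": force on a finger pad.
Only numpy, scipy, OpenCV 4.12 (cv2) and the standard library are available. Lean on these libraries where they do the work, as an engineer would, in place of code of your own. Each camera call takes 0.05 s, during which the arm holds its last target. There are 200 camera calls.

### The job

The courier's clamshell case stands open with sample jars in it: take out all the jars and stand them upright on the low bench shelf, in one straight row along the middle of its board, close side by side with gaps no wider than a finger. Lay the black reference box flat, right way up, in the emptied lower half of the case, then close the upper half over it so that the two rims meet all round. Leave the other things on the bench where they are.

Things in the scene. Friction and masses are not known exactly. Their poses are not given: they have to be found in the camera images.
- case: lower half of the grey plastic clamshell case, fixed to the bench: open-topped tray 190 mm (x) by 240 mm (y) by 45 mm high, walls and floor 5 mm thick. Origin: centre of its underside; x points across the case from the handle side (-x, nearer the robot) to the hinge side (+x); the jars start in it
- case_floor (a point): centre of the case's inner floor, 5 mm above the bench; axes as the case
- case_hinge (a point): middle of the hinge line, on the top of the lower half's far (+x) rim: 95 mm along x and 45 mm up from the case's origin. The hinge line runs along the case's y
- lid (a joint): angle of the upper half, a shell like the lower one (190 by 240 by 45 mm): 0 = closed, rim on rim; it grows as the upper half opens up and away from the robot, to 2.0 rad at most; it starts open, near upright. The hinge is stiff: the half stays wherever it is left and must be pushed right down
- lid_handle (a point): middle of the upper half's black handle bar: round bar 12 mm diameter, 100 mm long, parallel to the hinge, 45 mm out from the front wall (39 mm free behind the bar). With the lid closed it lies 235 mm in -x and 18 mm up from case_hinge (case axes) and turns about the hinge with the lid, so with the lid open it is at the top. Axes are those of the upper half: with the lid closed, as the case
- lid_front (a point): point on the outer face of the upper half, 20 mm in from its front edge, halfway along y: a place to press it shut. With the lid closed it is 170 mm in -x and 45 mm up from case_hinge and faces up. Axes are those of the upper half
- shelf: low aluminium bench shelf, fixed: one board 170 mm deep (x) by 330 mm long (y), top 80 mm above the bench, on two end panels 5 mm thick that rise 30 mm above the board, with a lip 15 mm high along its front and back edges. Origin: on the bench below the middle of the board
- shelf_top (a point): centre of the top of the shelf board; y runs along the board: the row goes along this y through this point
- jar0: sample jar, one of up to five alike (some may be absent): upright cylinder 50 mm diameter, 78 mm tall, white body with a grey screw cap of the same diameter on its top 22 mm, 160 g, most of it in the base. Origin: centre of its underside, z up along the jar
- jar1: sample jar, one of up to five alike (some may be absent): upright cylinder 50 mm diameter, 78 mm tall, white body with a grey screw cap of the same diameter on its top 22 mm, 160 g, most of it in the base. Origin: centre of its underside, z up along the jar
- jar2: sample jar, one of up to five alike (some may be absent): upright cylinder 50 mm diameter, 78 mm tall, white body with a grey screw cap of the same diameter on its top 22 mm, 160 g, most of it in the base. Origin: centre of its underside, z up along the jar
- jar3: sample jar, one of up to five alike (some may be absent): upright cylinder 50 mm diameter, 78 mm tall, white body with a grey screw cap of the same diameter on its top 22 mm, 160 g, most of it in the base. Origin: centre of its underside, z up along the jar
- jar4: sample jar, one of up to five alike (some may be absent): upright cylinder 50 mm diameter, 78 mm tall, white body with a grey screw cap of the same diameter on its top 22 mm, 160 g, most of it in the base. Origin: centre of its underside, z up along the jar
- refbox: black reference box with a steel plate on top, lying on the bench: 90 mm (x) by 50 mm (y) by 34 mm high, 200 g. Origin: centre of its underside, z up
- reagent: bystander: white bottle with blue cap, 72 mm diameter, 180 mm tall, origin at the centre of its underside; leave alone
- dish: bystander: glass dish with a white filter disc, 60 mm diameter, 14 mm high, origin at the centre of its underside; leave alone
- beaker: bystander: open glass beaker, 70 mm diameter, 90 mm tall, origin at the centre of its underside; leave alone
- wipes: bystander: cardboard box of wipes, 180 by 100 by 70 mm, origin at the centre of its underside; leave alone
- bluecap: bystander: loose blue bottle cap, 36 mm diameter, 25 mm high, origin at the centre of its underside; leave alone
Mind the look-alikes: they are no part of the job. What is shaped like the jar2 but purple is not meant.

How it is judged:
On the way, in this order (a step that is already met when the one before it is completed fails the run):
1. every jar is out of the case and the reference box lies flat in the lower half, the case still open (x of refbox in the frame of case_floor between -0.07 and 0.07 m and y of refbox in the frame of case_floor between -0.1 and 0.1 m and z of refbox in the frame of case_floor between -0.006 and 0.006 m and angle between refbox's own z axis and vertical below 0.1 rad and value of joint lid above 1 rad and horizontal distance between each of jar0, jar1, jar2, jar3, jar4 and case_floor above 0.16 m), for 0.2 s.
2. the case is closed, rim on rim (value of joint lid below 0.02 rad), for 0.2 s.
At the end, for the whole second after the job is handed in: all jars upright and at rest on the shelf within 18 mm of the board's long centre line, in one unbroken row with under 28 mm between neighbours (centres under 78 mm apart); box flat on the floor of the lower half; upper half closed to 0.02 rad; nothing held (x of jar0 in the frame of shelf_top between -0.018 and 0.018 m and y of jar0 in the frame of shelf_top between -0.145 and 0.145 m and z of jar0 in the frame of shelf_top between -0.006 and 0.006 m and angle between each of jar0, jar1, jar2, jar3, jar4, refbox's own z axis and vertical below 0.1 rad and linear speed of each of jar0, jar1, jar2, jar3, jar4, refbox below 0.02 m/s and x of jar1 in the frame of shelf_top between -0.018 and 0.018 m and y of jar1 in the frame of shelf_top between -0.145 and 0.145 m and z of jar1 in the frame of shelf_top between -0.006 and 0.006 m and x of jar2 in the frame of shelf_top between -0.018 and 0.018 m and y of jar2 in the frame of shelf_top between -0.145 and 0.145 m and z of jar2 in the frame of shelf_top between -0.006 and 0.006 m and x of jar3 in the frame of shelf_top between -0.018 and 0.018 m and y of jar3 in the frame of shelf_top between -0.145 and 0.145 m and z of jar3 in the frame of shelf_top between -0.006 and 0.006 m and x of jar4 in the frame of shelf_top between -0.018 and 0.018 m and y of jar4 in the frame of shelf_top between -0.145 and 0.145 m and z of jar4 in the frame of shelf_top between -0.006 and 0.006 m and (horizontal distance between jar0 and jar1 below 0.078 m or horizontal distance between jar0 and jar2 below 0.078 m or horizontal distance between jar0 and jar3 below 0.078 m or horizontal distance between jar0 and jar4 below 0.078 m) and (horizontal distance between jar1 and jar0 below 0.078 m or horizontal distance between jar1 and jar2 below 0.078 m or horizontal distance between jar1 and jar3 below 0.078 m or horizontal distance between jar1 and jar4 below 0.078 m) and (horizontal distance between jar2 and jar0 below 0.078 m or horizontal distance between jar2 and jar1 below 0.078 m or horizontal distance between jar2 and jar3 below 0.078 m or horizontal distance between jar2 and jar4 below 0.078 m) and (horizontal distance between jar3 and jar0 below 0.078 m or horizontal distance between jar3 and jar1 below 0.078 m or horizontal distance between jar3 and jar2 below 0.078 m or horizontal distance between jar3 and jar4 below 0.078 m) and (horizontal distance between jar4 and jar0 below 0.078 m or horizontal distance between jar4 and jar1 below 0.078 m or horizontal distance between jar4 and jar2 below 0.078 m or horizontal distance between jar4 and jar3 below 0.078 m) and (horizontal distance between any of jar0, jar1 and jar2 below 0.078 m or horizontal distance between any of jar0, jar1 and jar3 below 0.078 m or horizontal distance between any of jar0, jar1 and jar4 below 0.078 m) and (horizontal distance between any of jar0, jar2 and jar1 below 0.078 m or horizontal distance between any of jar0, jar2 and jar3 below 0.078 m or horizontal distance between any of jar0, jar2 and jar4 below 0.078 m) and (horizontal distance between any of jar0, jar3 and jar1 below 0.078 m or horizontal distance between any of jar0, jar3 and jar2 below 0.078 m or horizontal distance between any of jar0, jar3 and jar4 below 0.078 m) and (horizontal distance between any of jar0, jar4 and jar1 below 0.078 m or horizontal distance between any of jar0, jar4 and jar2 below 0.078 m or horizontal distance between any of jar0, jar4 and jar3 below 0.078 m) and (horizontal distance between any of jar1, jar2 and jar0 below 0.078 m or horizontal distance between any of jar1, jar2 and jar3 below 0.078 m or horizontal distance between any of jar1, jar2 and jar4 below 0.078 m) and (horizontal distance between any of jar1, jar3 and jar0 below 0.078 m or horizontal distance between any of jar1, jar3 and jar2 below 0.078 m or horizontal distance between any of jar1, jar3 and jar4 below 0.078 m) and (horizontal distance between any of jar1, jar4 and jar0 below 0.078 m or horizontal distance between any of jar1, jar4 and jar2 below 0.078 m or horizontal distance between any of jar1, jar4 and jar3 below 0.078 m) and (horizontal distance between any of jar2, jar3 and jar0 below 0.078 m or horizontal distance between any of jar2, jar3 and jar1 below 0.078 m or horizontal distance between any of jar2, jar3 and jar4 below 0.078 m) and (horizontal distance between any of jar2, jar4 and jar0 below 0.078 m or horizontal distance between any of jar2, jar4 and jar1 below 0.078 m or horizontal distance between any of jar2, jar4 and jar3 below 0.078 m) and (horizontal distance between any of jar3, jar4 and jar0 below 0.078 m or horizontal distance between any of jar3, jar4 and jar1 below 0.078 m or horizontal distance between any of jar3, jar4 and jar2 below 0.078 m) and x of refbox in the frame of case_floor between -0.07 and 0.07 m and y of refbox in the frame of case_floor between -0.1 and 0.1 m and z of refbox in the frame of case_floor between -0.006 and 0.006 m and value of joint lid below 0.02 rad); the robot touches nothing.
It fails at once if the reagent is disturbed (moved over 40 mm or tipped) (distance of reagent from where it was at the start of the episode above 0.04 m or angle between reagent's own z axis and vertical above 0.5 rad).
It fails at once if the dish is disturbed (moved over 40 mm or tipped) (distance of dish from where it was at the start of the episode above 0.04 m or angle between dish's own z axis and vertical above 0.5 rad).
It fails at once if the beaker is disturbed (moved over 40 mm or tipped) (distance of beaker from where it was at the start of the episode above 0.04 m or angle between beaker's own z axis and vertical above 0.5 rad).
It fails at once if the wipes is disturbed (moved over 40 mm or tipped) (distance of wipes from where it was at the start of the episode above 0.04 m or angle between wipes's own z axis and vertical above 0.5 rad).
It fails at once if the bluecap is disturbed (moved over 40 mm or tipped) (distance of bluecap from where it was at the start of the episode above 0.04 m or angle between bluecap's own z axis and vertical above 0.5 rad).
Of jar0, jar1, jar2, jar3, jar4 only 3 to 5 are there at a start; the rules pass over those that are not, and their reading is None.
At some moment in a run one of jar0, jar1, jar2, jar3, jar4, refbox may be knocked a few centimetres aside while the robot is not near it.
It also fails if it takes over 210 s, if anything falls off the work surface, if the arm or the gripper's body presses on something with over 40 N, if the wrist force passes 120 N, or if a joint passes its speed limit or range.

## Working session

There is one attempt and no reset: what is moved stays moved. The work goes in short steps, Python scripts to look and compute and a tool call to move; the robot and the scene stay as the last step left them, time stands still between calls to the robot, and variables do not carry over. Pictures are saved under pics/ and viewed, at most 14 in all, crops included, and the job is handed in when it is done.

Besides the shell and the picture viewer there is one more tool, called after "Call:" as a command line: name --pt "numbers of a row" for each row, then --argument value for the rest. apply_moves: Moves the arm, as the interface text tells. Shifts and turns lie within -1 to 1; 1 stands for 20 mm of shift or 60 degrees of turn. Its arguments: {"type":"object","properties":{"commands":{"type":"array","items":{"type":"array","items":{"type":"number","minimum":-1,"maximum":1}}},"claw":{"type":"number"}},"required":["commands"]}

```bash
mkdir -p pics
cat > h.py <<'E'
import numpy as np, cv2
from workcell import bot
def snap(n,f=None):
    c=bot.camera(n)
    if f: cv2.imwrite('pics/'+f,c['image'])
    return c
def ray(c,u,v,z):
    K,R,t=[np.array(c[k]) for k in('camera_matrix','R','t')]
    d=R.T@np.linalg.inv(K)@np.array([u,v,1.]); o=-R.T@t
    return o+d*(z-o[2])/d[2]
def proj(c,X):
    p=np.array(c['camera_matrix'])@(np.array(c['R'])@np.array(X)+c['t']); return p[:2]/p[2]
E
python3 - <<'E'
from h import *
import pickle
o=bot.get_obs(); print(o)
for n in('scene','side','wrist'):
    c=snap(n,n+'0.png'); pickle.dump(c,open(n+'0.pkl','wb')); print(n,-np.array(c['R']).T@c['t'],np.array(c['R'])[2])
E
```

```text
{'clock': 0.0, 'joint_pos': array([-1.24867642e-05,  2.41413437e-01,  3.70687974e-03,  1.33519952e+00,
        2.01822977e-05,  1.57081244e+00]), 'joint_vel': array([-0.00043312,  0.00029678,  0.00032143, -0.00148523, -0.00118257,
        0.00040508]), 'tau': array([ 5.50268451e-04, -3.72315860e+01,  2.52406776e+01,  1.67737965e-02,
        2.29149265e-05,  1.14679995e-05]), 'eef_pos': array([ 4.99405671e-01, -5.54644091e-07,  2.52406065e-01]), 'tool_rot': array([ 0.70711651,  0.70709627, -0.00073877, -0.00075304]), 'ft_force': array([ 0.63483683,  0.76072833, -0.17283506]), 'ft_torque': array([-0.04337365,  0.00979036, -0.00361185]), 'grasp_force': 0.0, 'grip_width': 0.0850959719936477}
scene [0.99767995 0.49290613 1.23835427] [-0.31244201 -0.37486448 -0.87284398]
side [-0.09153397 -1.20463032  0.93639427] [ 0.41612104  0.74568187 -0.52038623]
wrist [0.50021721 0.07615272 0.37334232] [-0.00275212 -0.29871063 -0.95433976]
```

View pics/scene0.png

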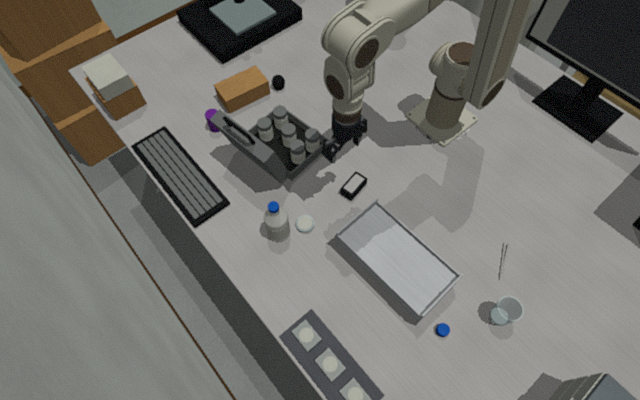

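View pics/side0.png

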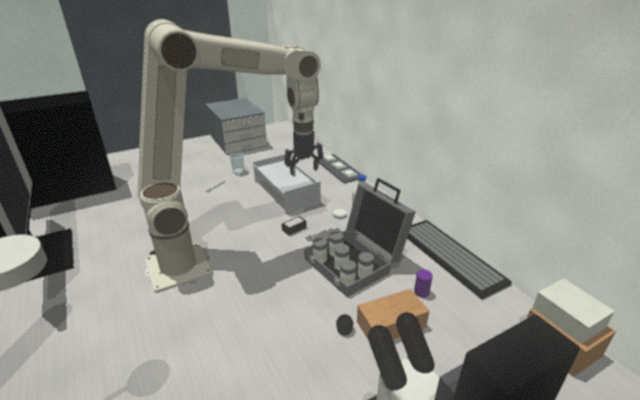

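View pics/wrist0.png

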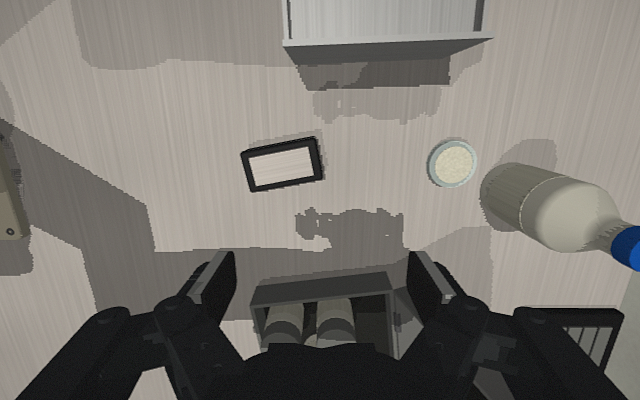

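Scene view: five grey-capped jars at about (281,114), (265,127), (289,130), (312,137) and (297,150). Other things that could be mistaken for a jar are the purple cylinder at (213,120), which is excluded, and the reagent bottle at (275,220), which is a bystander. The refbox is the black box with the steel plate at (353,185). Black objects that are not it: the mouse at (278,82) and the black stand at (240,20). I'll check this choice in a close crop.

Run:
```python
from h import *
im=cv2.imread('pics/scene0.png')[70:220,190:390]
cv2.imwrite('pics/crop1.png',cv2.resize(im,None,fx=4,fy=4,interpolation=cv2.INTER_CUBIC))
import pickle
c=pickle.load(open('scene0.pkl','rb'))
for u,v,z in [(281,110,.083),(265,123,.083),(289,126,.083),(312,133,.083),(297,146,.083),(353,185,.034),(289,185,.045),(325,152,.045),(213,115,.07),(275,220,.1),(303,224,.01)]: print(u,v,ray(c,u,v,z).round(3))
w=pickle.load(open('wrist0.pkl','rb'))
for n,a in (('sh',[(376,203),(460,275),(418,318),(330,238)]),): 
  for u,v in a: print(n,ray(c,u,v,.1).round(3))
for u,v in [(241,155),(318,138),(322,177),(251,190)]: print('rb',ray(w,u,v,.034).round(3))
for u,v in [(250,285),(388,273)]: print('case rim',ray(w,u,v,.045).round(3))
for u,v in [(283,42),(492,38)]: print('shelf panel',ray(w,u,v,.11).round(3))
```

```text
281 110 [ 0.465 -0.359  0.083]
265 123 [ 0.543 -0.349  0.083]
289 126 [ 0.488 -0.285  0.083]
312 133 [ 0.448 -0.21   0.083]
297 146 [ 0.52  -0.201  0.083]
353 185 [0.459 0.013 0.034]
289 185 [ 0.623 -0.119  0.045]
325 152 [ 0.448 -0.142  0.045]
213 115 [ 0.656 -0.508  0.07 ]
275 220 [ 0.747 -0.023  0.1  ]
303 224 [0.668 0.006 0.01 ]
sh [0.479 0.132 0.1  ]
sh [0.46  0.447 0.1  ]
sh [0.635 0.453 0.1  ]
sh [0.661 0.128 0.1  ]
rb [0.407 0.022 0.034]
rb [0.496 0.042 0.034]
rb [ 0.5   -0.004  0.034]
rb [ 0.415 -0.02   0.034]
case rim [ 0.408 -0.144  0.045]
case rim [ 0.584 -0.126  0.045]
shelf panel [0.469 0.126 0.11 ]
shelf panel [0.636 0.128 0.11 ]
```

View pics/crop1.png

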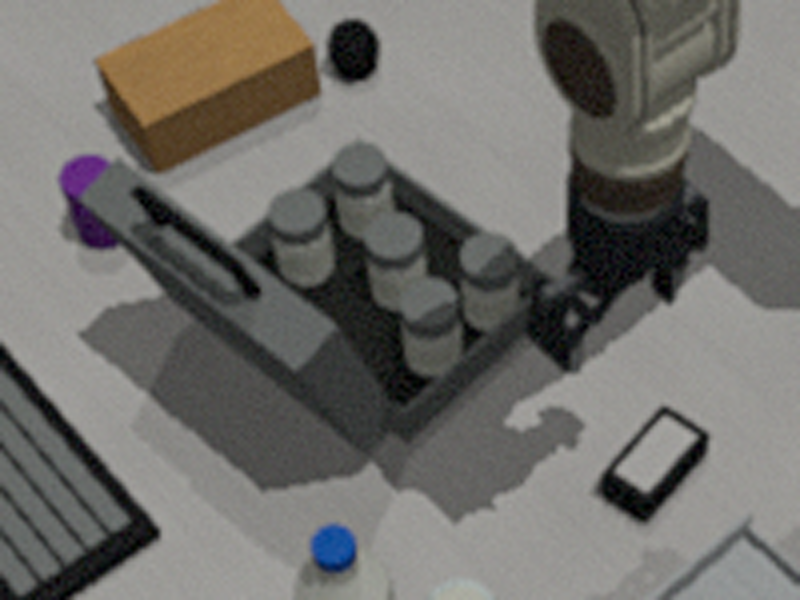

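The close crop confirms the choice: five grey-capped jars in the case, with cap centres near crop (361,165), (299,212), (396,237), (489,258) and (431,302). The purple cylinder at (88,200) and the steel-topped box at (655,465) are separate from them. I'll move the wrist camera over the case for accurate positions.

Call:
apply_moves --pt "-0.8 -0.1 -0.2 0" --pt "-0.8 -0.1 -0.2 0" --pt "-0.8 -0.1 -0.2 0" --pt "-0.8 -0.1 -0.2 0" --pt "-0.8 -0.1 -0.2 0"

```text
clock: 0.57
eef_pos: [0.4896, -0.0806, 0.2731]
tool_rot: [0.707, 0.707, -0.0, -0.0]
ft_force: [0.1, 0.3, 0.5]
grip_width: 0.0851
grasp_force: 0.0
```

Call:
apply_moves --pt "-0.8 -0.1 -0.2 0" --pt "-0.8 -0.1 -0.2 0" --pt "-0.8 -0.1 -0.2 0" --pt "-0.8 -0.1 -0.2 0" --pt "-0.8 -0.1 -0.2 0"

```text
clock: 0.98
eef_pos: [0.4796, -0.1607, 0.2931]
tool_rot: [0.707, 0.707, -0.0, -0.0]
ft_force: [0.8, -0.5, 0.3]
grip_width: 0.0853
grasp_force: 0.0
```

Call:
apply_moves --pt "-0.8 0 -0.2 0" --pt "-0.8 0 -0.2 0" --pt "-0.8 0 -0.2 0" --pt "-0.8 0 0 0" --pt "0 0 0 0"

```text
clock: 1.4
eef_pos: [0.4799, -0.2264, 0.3049]
tool_rot: [0.708, 0.706, -0.0, 0.0]
ft_force: [0.8, -0.0, -0.1]
grip_width: 0.0854
grasp_force: 0.0
```

Run:
```python
from h import *
import pickle
c=snap('wrist','w1.png'); pickle.dump(c,open('w1.pkl','wb')); print(bot.get_obs()['eef_pos'])
```

```text
[ 0.47974009 -0.22504732  0.30475702]
```

View pics/w1.png

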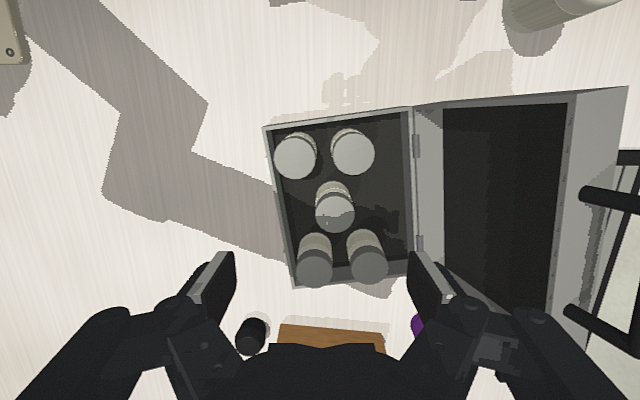

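Wrist view: jar cap tops at (294,158), (353,153), (335,212), (314,268) and (369,264). Case rim corners are at (264,127), (411,107) and (296,289). The open lid is to the right.

Run:
```python
from h import *
import pickle
c=pickle.load(open('w1.pkl','rb')); s=pickle.load(open('scene0.pkl','rb'))
for u,v in [(294,158),(353,153),(335,212),(314,268),(369,264)]: print('cap',ray(c,u,v,.083).round(3))
for u,v in [(312.3,134.5),(297.8,145.5),(289,129.3),(280.3,111.3),(264.8,123)]: print('scene',ray(s,u,v,.083).round(3))
P=[ray(c,u,v,.045)[:2] for u,v in [(264,127),(411,107),(296,289)]]
ex=(P[1]-P[0])/np.linalg.norm(P[1]-P[0]); ey=(P[0]-P[2])/np.linalg.norm(P[0]-P[2])
yaw=np.arctan2(-ey[0],ey[1]); print(P,np.linalg.norm(P[1]-P[0]),np.linalg.norm(P[0]-P[2]),np.arctan2(ex[1],ex[0]),yaw)
m=(P[0]+P[2])/2; r=np.array([np.cos(yaw),np.sin(yaw)]); C=m+.095*r; H=m+.19*r; print('centre',C,'hinge',H)
for a in (1.4,1.5,1.57,1.65,1.75,1.85,2.0):
  pt=lambda x,y,z:np.r_[H+ (x*np.cos(a)+z*np.sin(a))*r+y*np.array([-r[1],r[0]]), .045-x*np.sin(a)+z*np.cos(a)]
  f=lambda x,y,z:(proj(c,pt(x,y,z)).round(),proj(s,pt(x,y,z)).round())
  print(a,'front rim +y',f(-.19,.12,0),'handle end',f(-.235,.05,.018),f(-.235,-.05,.018))
```

```text
cap [ 0.448 -0.208  0.083]
cap [ 0.517 -0.202  0.083]
cap [ 0.497 -0.276  0.083]
cap [ 0.47  -0.354  0.083]
cap [ 0.543 -0.348  0.083]
scene [ 0.451 -0.205  0.083]
scene [ 0.517 -0.201  0.083]
scene [ 0.497 -0.274  0.083]
scene [ 0.471 -0.356  0.083]
scene [ 0.543 -0.35   0.083]
[array([ 0.40802512, -0.17514623]), array([ 0.59136697, -0.15153741]), array([ 0.44170707, -0.41256167])] 0.18485564842867683 0.23979274953648763 0.12806467484697184 0.14092879777114561
centre [ 0.51892426 -0.28050999] hinge [ 0.61298243 -0.26716603]
1.4 front rim +y (array([454., 110.]), array([293., 134.])) handle end (array([511., 241.]), array([272., 114.])) (array([504., 381.]), array([248.,  96.]))
1.5 front rim +y (array([486., 106.]), array([288., 138.])) handle end (array([557., 236.]), array([266., 118.])) (array([542., 378.]), array([242., 101.]))
1.57 front rim +y (array([508., 103.]), array([285., 140.])) handle end (array([587., 232.]), array([262., 122.])) (array([568., 374.]), array([238., 104.]))
1.65 front rim +y (array([533.,  99.]), array([282., 143.])) handle end (array([619., 226.]), array([258., 126.])) (array([595., 368.]), array([234., 108.]))
1.75 front rim +y (array([561.,  94.]), array([277., 148.])) handle end (array([654., 217.]), array([252., 132.])) (array([625., 358.]), array([228., 114.]))
1.85 front rim +y (array([586.,  90.]), array([273., 153.])) handle end (array([681., 207.]), array([247., 138.])) (array([649., 346.]), array([223., 120.]))
2.0 front rim +y (array([615.,  85.]), array([267., 160.])) handle end (array([708., 192.]), array([239., 148.])) (array([673., 325.]), array([216., 130.]))
```

Call:
apply_moves --pt "0 0 0.7 -0.075" --pt "0 0 0.7 -0.075" --pt "0 0 0.7 -0.075" --pt "0 0 0.7 -0.075" --pt "0 0 0.7 -0.075" --claw 0.25

```text
clock: 1.87
eef_pos: [0.4798, -0.2229, 0.2344]
tool_rot: [0.554, 0.833, 0.0, -0.0]
ft_force: [-0.1, -0.3, -0.6]
grip_width: 0.064
grasp_force: 0.0
```

Call:
apply_moves --pt "0 0 0.6 -0.075" --pt "0 0 0.6 -0.075" --pt "0 0 0.6 -0.075" --pt "0 0 0.6 -0.075" --pt "0 0 0.6 -0.075"

```text
clock: 2.28
eef_pos: [0.4798, -0.2229, 0.1745]
tool_rot: [0.38, 0.925, 0.0, -0.0]
ft_force: [-0.2, 0.6, -0.1]
grip_width: 0.0641
grasp_force: 0.0
```

```bash
cat >> h.py <<'E'
from scipy.spatial.transform import Rotation as Ro
def to(x,y,z=None,o=None):
    "remaining shift in tool units (20 mm) to TCP x,y,z"
    o=o or bot.get_obs(); p=o['eef_pos']; d=np.array([x,y,p[2] if z is None else z])-p
    return (Ro.from_quat(o['tool_rot']).inv().apply(d)/.02).round(2)
E
python3 - <<'E'
from h import *
o=bot.get_obs(); print(o['eef_pos'],o['grip_width'],Ro.from_quat(o['tool_rot']).as_matrix().round(3)); print(to(.497,-.275,.069),o['joint_pos'])
E
```

```text
[ 0.4797689  -0.22286084  0.17446831] 0.06414481653641362 [[-0.711  0.704 -0.001]
 [ 0.704  0.711  0.001]
 [ 0.001  0.    -1.   ]]
[-2.45 -1.25  5.27] [-4.35078595e-01  3.44854804e-01 -6.21369583e-02  1.16473587e+00
  4.09829267e-04  3.45376266e-01]
```

Call:
apply_moves --pt "-0.5 -0.25 0.2 0" --pt "-0.5 -0.25 0.2 0" --pt "-0.5 -0.25 0.2 0" --pt "-0.5 -0.25 0.2 0" --pt "-0.45 -0.25 0.2 0"

```text
clock: 2.7
eef_pos: [0.4978, -0.2781, 0.1555]
tool_rot: [0.383, 0.924, -0.0, 0.001]
ft_force: [-0.8, 0.3, -0.6]
grip_width: 0.064
grasp_force: 0.0
```

Call:
apply_moves --pt "0 0 0.9 0" --pt "0 0 0.9 0" --pt "0 0 0.9 0" --pt "0 0 0.9 0" --pt "0 0 0.5 0"

```text
clock: 3.12
eef_pos: [0.4962, -0.2768, 0.0712]
tool_rot: [0.383, 0.924, 0.0, -0.001]
ft_force: [0.5, 0.1, 0.1]
grip_width: 0.0637
grasp_force: 0.0
```

Call:
apply_moves --pt "0 0 0 0" --pt "0 0 0 0" --pt "0 0 0 0" --pt "0 0 0 0" --pt "0 0 0 0" --claw 1

```text
clock: 3.53
eef_pos: [0.4976, -0.2767, 0.0743]
tool_rot: [0.383, 0.924, -0.0, 0.001]
ft_force: [0.0, 1.0, -0.9]
grip_width: 0.0486
grasp_force: 62.0
```

Call:
apply_moves --pt "0 0 -0.5 0" --pt "0 0 -1 0" --pt "0 0 -1 0" --pt "0 0 -1 0" --pt "0 0 -1 0"

```text
clock: 3.95
eef_pos: [0.4971, -0.2763, 0.1655]
tool_rot: [0.383, 0.924, -0.0, 0.001]
ft_force: [-0.3, -0.4, -2.2]
grip_width: 0.0484
grasp_force: 62.1
```

Call:
apply_moves --pt "0 0 -1 0" --pt "0 0 -1 0" --pt "0.8 0.9 -1 0" --pt "0.8 0.9 -1 0" --pt "0.8 0.9 -1 0"

```text
clock: 4.37
eef_pos: [0.5009, -0.2036, 0.2655]
tool_rot: [0.383, 0.924, 0.0, 0.001]
ft_force: [0.2, 0.3, -0.7]
grip_width: 0.0489
grasp_force: 62.2
```

Call:
apply_moves --pt "0.8 0.9 0 0" --pt "0.8 0.9 0 0" --pt "0.8 0.9 0 0" --pt "0.8 0.9 0 0" --pt "0.8 0.9 0 0"

```text
clock: 4.78
eef_pos: [0.5081, -0.0828, 0.2648]
tool_rot: [0.383, 0.924, 0.0, 0.001]
ft_force: [0.2, 0.2, -1.3]
grip_width: 0.0484
grasp_force: 62.3
```

Call:
apply_moves --pt "0.8 0.9 0 0" --pt "0.8 0.9 0 0" --pt "0.8 0.9 0 0" --pt "0.8 0.9 0 0" --pt "0 0 0 0"

```text
clock: 5.2
eef_pos: [0.514, 0.016, 0.2646]
tool_rot: [0.38, 0.925, 0.001, 0.0]
ft_force: [0.1, 0.9, -1.5]
grip_width: 0.0489
grasp_force: 62.4
```

Run:
```python
from h import *
import pickle
c=snap('wrist','w2.png'); pickle.dump(c,open('w2.pkl','wb')); print(bot.get_obs()['eef_pos'])
c=snap('scene','s2.png'); pickle.dump(c,open('s2.pkl','wb'))
```

```text
[0.51392322 0.01416242 0.26453517]
```

View pics/w2.png

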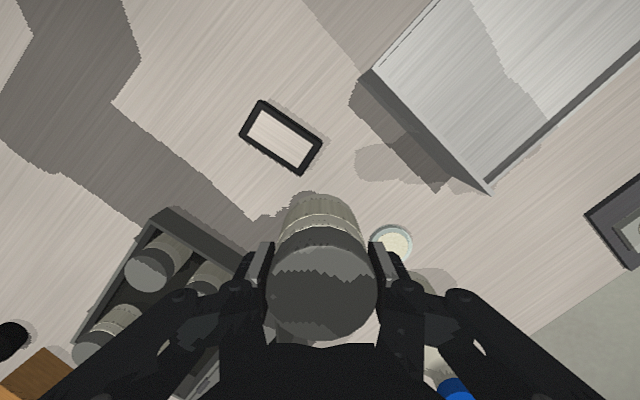

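Wrist view: the held jar is upright in the jaws, the refbox is at (280,138), and the shelf's near end-panel corners are at (370,68) and (490,193). I'll use a scene crop to get the far end.

Run:
```python
from h import *
im=cv2.imread('pics/s2.png')[190:330,320:480]
cv2.imwrite('pics/crop2.png',cv2.resize(im,None,fx=4,fy=4,interpolation=cv2.INTER_CUBIC))
```

```text
(no output)
```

View pics/crop2.png

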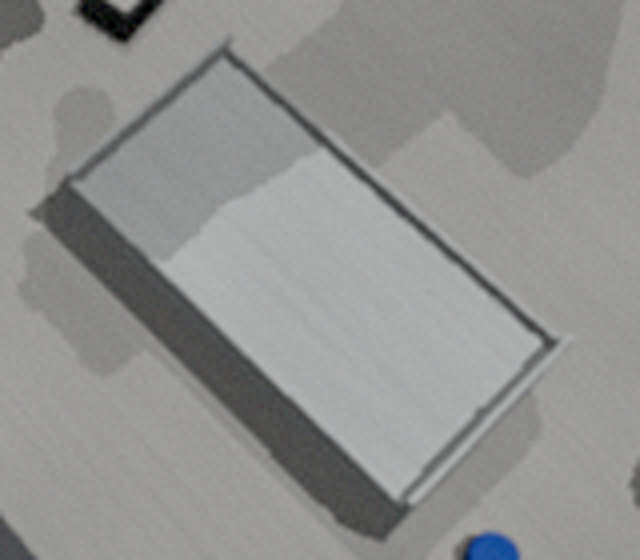

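The crop shows panel-top corners at (228,42), (70,180), (568,338) and (408,504).

Run:
```python
from h import *
import pickle
s=pickle.load(open('s2.pkl','rb')); w=pickle.load(open('w2.pkl','rb'))
P=[ray(s,320+u/4-.4,190+v/4-.4,.11)[:2] for u,v in [(228,42),(70,180),(568,338),(408,504)]]
Q=[ray(w,u,v,.11)[:2] for u,v in [(370,68),(490,193)]]
print(np.round(P,3),np.round(Q,3))
C=np.mean(P,0); d=(P[2]+P[3]-P[0]-P[1])/2; print('centre',C,'len',np.linalg.norm(d)); d/=np.linalg.norm(d); e=P[1]-P[0]; print(d,np.linalg.norm(e),e/np.linalg.norm(e),(P[3]-P[2]))
e=(Q[1]-Q[0]); dd=np.array([-e[1],e[0]])/np.linalg.norm(e); print('wrist: len',np.linalg.norm(e),'dir',dd,'centre',np.mean(Q,0)+.165*dd, .165*d+np.mean(Q,0))
```

```text
[[0.475 0.129]
 [0.641 0.136]
 [0.459 0.449]
 [0.627 0.455]] [[0.467 0.122]
 [0.634 0.13 ]]
centre [0.55058388 0.29224735] len 0.3194657322642337
[-0.04705596  0.99889225] 0.16648581324249903 [0.99900701 0.04455334] [0.16713932 0.00605106]
wrist: len 0.16665993777852858 dir [-0.04973312  0.99876254] centre [0.54248719 0.29103689] [0.54292892 0.29105829]
```

```bash
python3 -c "
from h import *
print(to(.541,.419,.151))"
```

```text
[13.37 15.34  5.66]
```

Call:
apply_moves --pt "0.8 0.9 0 0" --pt "0.8 0.9 0 0" --pt "0.8 0.9 0 0" --pt "0.8 0.9 0 0" --pt "0.8 0.9 0 0"

```text
clock: 5.72
eef_pos: [0.5212, 0.1322, 0.264]
tool_rot: [0.384, 0.923, 0.0, 0.0]
ft_force: [0.7, -0.4, -1.6]
grip_width: 0.0485
grasp_force: 62.5
```

Call:
apply_moves --pt "0.8 0.9 0 0" --pt "0.8 0.9 0 0" --pt "0.8 0.9 0 0" --pt "0.8 0.9 0 0" --pt "0.8 0.9 0 0"

```text
clock: 6.13
eef_pos: [0.5285, 0.2524, 0.264]
tool_rot: [0.383, 0.924, 0.0, 0.0]
ft_force: [-0.1, -0.5, -1.0]
grip_width: 0.0485
grasp_force: 62.5
```

Call:
apply_moves --pt "0.8 0.9 0 0" --pt "0.8 0.9 0 0" --pt "0.8 0.9 0 0" --pt "0.8 0.9 0 0" --pt "0.8 0.9 0 0"

```text
clock: 6.55
eef_pos: [0.5359, 0.3726, 0.2639]
tool_rot: [0.384, 0.924, 0.0, 0.0]
ft_force: [1.3, 0.4, -1.1]
grip_width: 0.0488
grasp_force: 62.5
```

Call:
apply_moves --pt "0.7 0.9 0 0" --pt "0.7 0.9 0 0" --pt "0 0 0.7 0" --pt "0 0 1 0" --pt "0 0 1 0"

```text
clock: 6.97
eef_pos: [0.5419, 0.4178, 0.2096]
tool_rot: [0.383, 0.924, 0.001, 0.001]
ft_force: [0.1, -0.6, -2.8]
grip_width: 0.0488
grasp_force: 62.9
```

```bash
python3 -c "
from h import *
print(to(.541,.419,.151), bot.get_obs()['joint_pos'])"
```

```text
[0.08 0.   2.93] [ 6.56984361e-01  6.39730720e-01  5.06799159e-01  1.43578221e+00
 -4.68999722e-04  1.44299784e+00]
```

Call:
apply_moves --pt "0 0 0.9 0" --pt "0 0 0.9 0" --pt "0 0 0.7 0" --pt "0 0 0.35 0" --pt "0 0 0 0"

```text
clock: 7.38
eef_pos: [0.5405, 0.4163, 0.1503]
tool_rot: [0.383, 0.924, -0.002, -0.001]
ft_force: [-0.5, -0.6, -1.7]
grip_width: 0.0483
grasp_force: 62.9
```

Call:
apply_moves --pt "0 0 0 0" --pt "0 0 0 0" --pt "0 0 0 0" --pt "0 0 0 0" --pt "0 0 0 0" --claw 0.25

```text
clock: 7.8
eef_pos: [0.5413, 0.4184, 0.1536]
tool_rot: [0.383, 0.924, 0.001, 0.001]
ft_force: [0.2, -0.7, 0.3]
grip_width: 0.0642
grasp_force: 0.0
```

Call:
apply_moves --pt "0 0 -0.7 0" --pt "0 0 -1 0" --pt "0 0 -1 0" --pt "0 0 -1 0" --pt "0 0 -1 0"

```text
clock: 8.22
eef_pos: [0.5408, 0.4181, 0.2478]
tool_rot: [0.383, 0.924, 0.0, 0.0]
ft_force: [0.1, 0.0, 0.1]
grip_width: 0.064
grasp_force: 0.0
```

```bash
cat >> h.py <<'E'
import pickle
def chk(f,X,J):
    "scene snapshot; mean abs diff from start image around listed cap pixels (+shadow aware by eye)"
    c=snap('scene',f); s0=pickle.load(open('scene0.pkl','rb'))['image'].astype(int); a=c['image'].astype(int)
    for n,p in J.items():
        u,v=proj(c,p).astype(int); print(n,(u,v),np.abs(a-s0)[v-9:v+14,u-9:u+10].mean().round(1))
    return c
J=dict(A=(.4495,-.207,.083),B=(.517,-.202,.083),D=(.4705,-.355,.083),E=(.543,-.349,.083),rb=(.4545,.01,.034))
E
python3 -c "
from h import *
chk('s3.png',0,J)
print(to(.4495,-.207,.15), bot.get_obs()['eef_pos'])
im=cv2.imread('pics/s3.png')[60:330,190:500]
cv2.imwrite('pics/s3c.png',cv2.resize(im,None,fx=2,fy=2,interpolation=cv2.INTER_CUBIC))
"
```

```text
A (np.int64(312), np.int64(133)) 11.3
B (np.int64(297), np.int64(145)) 17.6
D (np.int64(280), np.int64(111)) 4.0
E (np.int64(265), np.int64(123)) 3.8
rb (np.int64(353), np.int64(183)) 5.3
[-18.86 -25.45   4.96] [0.54201121 0.41911592 0.25300441]
```

View pics/s3c.png

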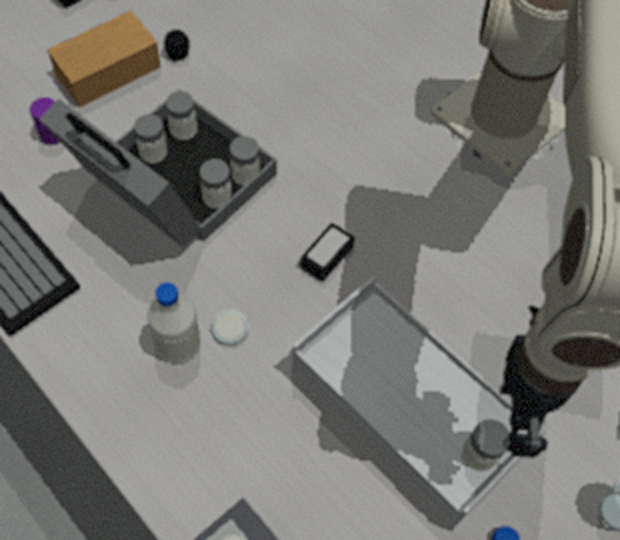

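The crop shows the first jar standing on the shelf's middle line near its far end. The four jars left in the case and the refbox have not moved. Next is jar A.

Call:
apply_moves --pt "-0.73 -0.98 0 0" --pt "-0.73 -0.98 0 0" --pt "-0.73 -0.98 0 0" --pt "-0.73 -0.98 0 0" --pt "-0.73 -0.98 0 0"

```text
clock: 8.68
eef_pos: [0.5228, 0.2962, 0.2466]
tool_rot: [0.382, 0.924, 0.0, 0.0]
ft_force: [0.2, 0.3, 0.7]
grip_width: 0.0644
grasp_force: 0.0
```

Call:
apply_moves --pt "-0.73 -0.98 0 0" --pt "-0.73 -0.98 0 0" --pt "-0.73 -0.98 0 0" --pt "-0.73 -0.98 0 0" --pt "-0.73 -0.98 0 0"

```text
clock: 9.1
eef_pos: [0.5052, 0.1752, 0.2467]
tool_rot: [0.383, 0.924, 0.0, 0.0]
ft_force: [0.1, 0.3, 0.8]
grip_width: 0.0642
grasp_force: 0.0
```

Call:
apply_moves --pt "-0.73 -0.98 0 0" --pt "-0.73 -0.98 0 0" --pt "-0.73 -0.98 0 0" --pt "-0.73 -0.98 0 0" --pt "-0.73 -0.98 0 0"

```text
clock: 9.52
eef_pos: [0.4876, 0.0543, 0.2467]
tool_rot: [0.383, 0.924, 0.0, 0.001]
ft_force: [0.5, 0.3, -0.3]
grip_width: 0.0642
grasp_force: 0.0
```

Call:
apply_moves --pt "-0.73 -0.98 0.4 0" --pt "-0.73 -0.98 0.4 0" --pt "-0.73 -0.98 0.4 0" --pt "-0.73 -0.98 0.4 0" --pt "-0.73 -0.98 0.4 0"

```text
clock: 9.93
eef_pos: [0.4699, -0.0667, 0.2064]
tool_rot: [0.383, 0.924, 0.0, 0.001]
ft_force: [-0.4, 1.0, 0.1]
grip_width: 0.0644
grasp_force: 0.0
```

Call:
apply_moves --pt "-0.73 -0.98 0.4 0" --pt "-0.73 -0.98 0.4 0" --pt "-0.73 -0.98 0.4 0" --pt "-0.73 -0.98 0.4 0" --pt "-0.73 -0.98 0.4 0"

```text
clock: 10.35
eef_pos: [0.4523, -0.1877, 0.1664]
tool_rot: [0.383, 0.924, 0.0, 0.001]
ft_force: [0.8, 0.6, 0.2]
grip_width: 0.0638
grasp_force: 0.0
```

Call:
apply_moves --pt "-0.6 -0.95 0.4 0" --pt "0 0 0 0" --pt "0 0 0 0" --pt "0 0 0 0" --pt "0 0 0 0"

```text
clock: 10.77
eef_pos: [0.4479, -0.2078, 0.1589]
tool_rot: [0.382, 0.924, 0.0, 0.001]
ft_force: [0.2, 0.3, 0.3]
grip_width: 0.0638
grasp_force: 0.0
```

```bash
python3 -c "
from h import *
print(to(.4495,-.207,.074), bot.get_obs()['eef_pos'])"
```

```text
[-0.02  0.08  4.24] [ 0.44794373 -0.20779373  0.15885941]
```

Call:
apply_moves --pt "0 0.05 0.9 0" --pt "0 0 0.9 0" --pt "0 0 0.9 0" --pt "0 0 0.9 0" --pt "0 0 0.6 0"

```text
clock: 11.18
eef_pos: [0.4482, -0.2064, 0.0734]
tool_rot: [0.382, 0.924, 0.0, -0.0]
ft_force: [-0.5, 1.2, -0.7]
grip_width: 0.0637
grasp_force: 0.0
```

Call:
apply_moves --pt "0 0 0 0" --pt "0 0 0 0" --pt "0 0 0 0" --pt "0 0 0 0" --pt "0 0 0 0" --claw 1

```text
clock: 11.6
eef_pos: [0.449, -0.2079, 0.0753]
tool_rot: [0.383, 0.924, -0.0, 0.001]
ft_force: [-1.1, 0.5, -0.1]
grip_width: 0.0486
grasp_force: 61.9
```

Call:
apply_moves --pt "0 0 -0.5 0" --pt "0 0 -1 0" --pt "0 0 -1 0" --pt "0 0 -1 0" --pt "0 0 -1 0"

```text
clock: 12.02
eef_pos: [0.4482, -0.2078, 0.1664]
tool_rot: [0.383, 0.924, -0.0, 0.001]
ft_force: [-0.3, -0.7, -1.2]
grip_width: 0.0486
grasp_force: 62.1
```

Call:
apply_moves --pt "0.69 0.97 -0.9 0" --pt "0.69 0.97 -0.9 0" --pt "0.69 0.97 -0.9 0" --pt "0.69 0.97 -0.9 0" --pt "0.69 0.97 -0.9 0"

```text
clock: 12.43
eef_pos: [0.4678, -0.0894, 0.2565]
tool_rot: [0.383, 0.924, 0.0, 0.001]
ft_force: [0.2, 0.3, -1.3]
grip_width: 0.0483
grasp_force: 62.3
```

Call:
apply_moves --pt "0.69 0.97 0 0" --pt "0.69 0.97 0 0" --pt "0.69 0.97 0 0" --pt "0.69 0.97 0 0" --pt "0.69 0.97 0 0"

```text
clock: 12.85
eef_pos: [0.4877, 0.0281, 0.2557]
tool_rot: [0.383, 0.924, 0.0, 0.001]
ft_force: [0.3, -0.6, -1.5]
grip_width: 0.0486
grasp_force: 62.3
```

Call:
apply_moves --pt "0.69 0.97 0 0" --pt "0.69 0.97 0 0" --pt "0.69 0.97 0 0" --pt "0.69 0.97 0 0" --pt "0.69 0.97 0 0"

```text
clock: 13.27
eef_pos: [0.5075, 0.1455, 0.2556]
tool_rot: [0.383, 0.924, 0.0, 0.001]
ft_force: [0.4, -0.3, -0.6]
grip_width: 0.0488
grasp_force: 62.3
```

Call:
apply_moves --pt "0.69 0.97 0 0" --pt "0.69 0.97 0 0" --pt "0.69 0.97 0 0" --pt "0.69 0.97 0 0" --pt "0.69 0.97 0 0"

```text
clock: 13.68
eef_pos: [0.5273, 0.2628, 0.2555]
tool_rot: [0.383, 0.924, 0.0, 0.0]
ft_force: [0.8, -0.1, -2.3]
grip_width: 0.0487
grasp_force: 62.3
```

Call:
apply_moves --pt "0.69 0.97 0 0" --pt "0.69 0.97 0 0" --pt "0.69 0.97 0 0" --pt "0.69 0.97 0 0" --pt "0 0 0 0"

```text
clock: 14.1
eef_pos: [0.543, 0.3599, 0.2544]
tool_rot: [0.381, 0.925, 0.001, -0.0]
ft_force: [-0.4, -0.5, -0.9]
grip_width: 0.0486
grasp_force: 62.5
```

```bash
python3 -c "
from h import *
print(to(.544,.355,.151), bot.get_obs()['eef_pos'])"
```

```text
[-0.21 -0.15  5.17] [0.54303635 0.35985414 0.25444765]
```

Call:
apply_moves --pt "-0.15 -0.1 1 0" --pt "0 0 1 0" --pt "0 0 1 0" --pt "0 0 1 0" --pt "0 0 0.8 0"

```text
clock: 14.52
eef_pos: [0.5434, 0.3513, 0.1576]
tool_rot: [0.383, 0.924, -0.001, -0.0]
ft_force: [-0.5, -0.3, -1.3]
grip_width: 0.0485
grasp_force: 62.6
```

Call:
apply_moves --pt "0 0 0.3 0" --pt "0 0 0.1 0" --pt "0 0 0 0" --pt "0 0 0 0" --pt "0 0 0 0"

```text
clock: 14.93
eef_pos: [0.5448, 0.3526, 0.1521]
tool_rot: [0.383, 0.924, 0.001, 0.001]
ft_force: [-0.0, 0.6, -1.3]
grip_width: 0.0484
grasp_force: 62.6
```

Call:
apply_moves --pt "0 0 0 0" --pt "0 0 0 0" --pt "0 0 0 0" --pt "0 0 0 0" --pt "0 0 0 0" --claw 0.25

```text
clock: 15.35
eef_pos: [0.544, 0.3522, 0.1506]
tool_rot: [0.383, 0.924, 0.0, 0.0]
ft_force: [0.3, 0.2, -0.2]
grip_width: 0.0637
grasp_force: 0.0
```

Call:
apply_moves --pt "0 0 -0.7 0" --pt "0 0 -1 0" --pt "0 0 -1 0" --pt "0 0 -1 0" --pt "0 0 -1 0"

```text
clock: 15.77
eef_pos: [0.5438, 0.3521, 0.2452]
tool_rot: [0.383, 0.924, -0.0, -0.0]
ft_force: [0.3, -0.2, 0.3]
grip_width: 0.0642
grasp_force: 0.0
```

```bash
sed -i "s/open('scene0.pkl','rb'))\['image'\]/open('s3.pkl','rb'))['image']/" h.py; python3 -c "
from h import *
pickle.dump({'image':cv2.imread('pics/s3.png')},open('s3.pkl','wb'))
J.pop('A')
chk('s4.png',0,J)
print(to(.517,-.2015,.15), bot.get_obs()['eef_pos'])
"
```

```text
B (np.int64(297), np.int64(145)) 6.0
D (np.int64(280), np.int64(111)) 3.1
E (np.int64(265), np.int64(123)) 3.6
rb (np.int64(353), np.int64(183)) 17.6
[-18.6  -20.64   4.89] [0.54531259 0.35306447 0.25030049]
```

Call:
apply_moves --pt "-0.89 -0.98 0 0" --pt "-0.89 -0.98 0 0" --pt "-0.89 -0.98 0 0" --pt "-0.89 -0.98 0 0" --pt "-0.89 -0.98 0 0"

```text
clock: 16.23
eef_pos: [0.5373, 0.2188, 0.2441]
tool_rot: [0.383, 0.924, -0.0, 0.0]
ft_force: [0.2, 0.0, 0.6]
grip_width: 0.0638
grasp_force: 0.0
```

Call:
apply_moves --pt "-0.89 -0.98 0 0" --pt "-0.89 -0.98 0 0" --pt "-0.89 -0.98 0 0" --pt "-0.89 -0.98 0 0" --pt "-0.89 -0.98 0 0"

```text
clock: 16.65
eef_pos: [0.5309, 0.0864, 0.2442]
tool_rot: [0.383, 0.924, 0.0, 0.0]
ft_force: [0.9, -0.9, 0.0]
grip_width: 0.0641
grasp_force: 0.0
```

Call:
apply_moves --pt "-0.89 -0.98 0.4 0" --pt "-0.89 -0.98 0.4 0" --pt "-0.89 -0.98 0.4 0" --pt "-0.89 -0.98 0.4 0" --pt "-0.89 -0.98 0.4 0"

```text
clock: 17.07
eef_pos: [0.5246, -0.0458, 0.204]
tool_rot: [0.383, 0.924, 0.0, 0.0]
ft_force: [-0.1, 0.1, 0.3]
grip_width: 0.0643
grasp_force: 0.0
```

Call:
apply_moves --pt "-0.89 -0.98 0.4 0" --pt "-0.89 -0.98 0.4 0" --pt "-0.89 -0.98 0.4 0" --pt "-0.89 -0.98 0.4 0" --pt "-0.89 -0.98 0.4 0"

```text
clock: 17.48
eef_pos: [0.5182, -0.1781, 0.1639]
tool_rot: [0.383, 0.924, 0.0, 0.0]
ft_force: [0.4, 0.5, 0.1]
grip_width: 0.0639
grasp_force: 0.0
```

Call:
apply_moves --pt "-0.8 -1 0.4 0" --pt "0 0 0 0" --pt "0 0 0 0" --pt "0 0 0 0" --pt "0 0 0 0"

```text
clock: 17.9
eef_pos: [0.5159, -0.2014, 0.1566]
tool_rot: [0.382, 0.924, 0.0, 0.0]
ft_force: [-0.0, 0.6, -0.3]
grip_width: 0.0638
grasp_force: 0.0
```

```bash
python3 -c "
from h import *
print(to(.517,-.2015,.074), bot.get_obs()['eef_pos'])"
```

```text
[-0.04  0.03  4.13] [ 0.51591657 -0.20144483  0.15664438]
```

Call:
apply_moves --pt "0 0 0.9 0" --pt "0 0 0.9 0" --pt "0 0 0.9 0" --pt "0 0 0.9 0" --pt "0 0 0.5 0"

```text
clock: 18.32
eef_pos: [0.5151, -0.2007, 0.0729]
tool_rot: [0.382, 0.924, 0.0, -0.001]
ft_force: [-0.7, -0.3, 0.5]
grip_width: 0.0639
grasp_force: 0.0
```

Call:
apply_moves --pt "0 0 0 0" --pt "0 0 0 0" --pt "0 0 0 0" --pt "0 0 0 0" --pt "0 0 0 0" --claw 1

```text
clock: 18.73
eef_pos: [0.5163, -0.2024, 0.0753]
tool_rot: [0.383, 0.924, 0.0, 0.001]
ft_force: [-0.1, 0.2, -1.8]
grip_width: 0.0484
grasp_force: 62.0
```

Call:
apply_moves --pt "0 0 -0.5 0" --pt "0 0 -1 0" --pt "0 0 -1 0" --pt "0 0 -1 0" --pt "0 0 -1 0"

```text
clock: 19.15
eef_pos: [0.5157, -0.2023, 0.1664]
tool_rot: [0.383, 0.924, 0.0, 0.0]
ft_force: [0.4, -0.4, -1.6]
grip_width: 0.0485
grasp_force: 62.2
```

Call:
apply_moves --pt "0.81 0.92 -0.9 0" --pt "0.81 0.92 -0.9 0" --pt "0.81 0.92 -0.9 0" --pt "0.81 0.92 -0.9 0" --pt "0.81 0.92 -0.9 0"

```text
clock: 19.57
eef_pos: [0.5232, -0.079, 0.2565]
tool_rot: [0.383, 0.924, 0.0, 0.001]
ft_force: [1.2, 0.4, -1.9]
grip_width: 0.0487
grasp_force: 62.3
```

Call:
apply_moves --pt "0.81 0.92 0 0" --pt "0.81 0.92 0 0" --pt "0.81 0.92 0 0" --pt "0.81 0.92 0 0" --pt "0.81 0.92 0 0"

```text
clock: 19.98
eef_pos: [0.5311, 0.0435, 0.2557]
tool_rot: [0.383, 0.924, 0.0, 0.001]
ft_force: [0.7, 0.6, -1.8]
grip_width: 0.0485
grasp_force: 62.3
```

Call:
apply_moves --pt "0.81 0.92 0 0" --pt "0.81 0.92 0 0" --pt "0.81 0.92 0 0" --pt "0.81 0.92 0 0" --pt "0.81 0.92 0 0"

```text
clock: 20.4
eef_pos: [0.5388, 0.1659, 0.2556]
tool_rot: [0.383, 0.924, 0.0, 0.0]
ft_force: [0.3, -0.1, -2.2]
grip_width: 0.0484
grasp_force: 62.3
```

Call:
apply_moves --pt "0.81 0.92 0 0" --pt "0.81 0.92 0 0" --pt "0.81 0.92 0 0" --pt "0.81 0.92 0 0" --pt "0.81 0.92 0 0"

```text
clock: 20.82
eef_pos: [0.5466, 0.2882, 0.2556]
tool_rot: [0.383, 0.924, 0.0, 0.0]
ft_force: [1.0, 0.2, -1.9]
grip_width: 0.0482
grasp_force: 62.3
```

Call:
apply_moves --pt "0 0 0.2 0" --pt "0 0 0.3 0" --pt "0 0 0.2 0" --pt "0 0 0 0" --pt "0 0 0 0"

```text
clock: 21.23
eef_pos: [0.5465, 0.2858, 0.2401]
tool_rot: [0.383, 0.924, -0.001, -0.0]
ft_force: [-0.4, -0.2, -1.4]
grip_width: 0.0484
grasp_force: 62.5
```

```bash
python3 -c "
from h import *
print(to(.547,.2885,.1505), bot.get_obs()['eef_pos'])"
```

```text
[0.08 0.12 4.48] [0.54652045 0.28580008 0.24009848]
```

Call:
apply_moves --pt "0.08 0.12 0.9 0" --pt "0 0 1 0" --pt "0 0 1 0" --pt "0 0 1 0" --pt "0 0 0.3 0"

```text
clock: 21.65
eef_pos: [0.5459, 0.2881, 0.1533]
tool_rot: [0.383, 0.924, -0.002, -0.002]
ft_force: [-0.4, -1.1, -3.2]
grip_width: 0.0487
grasp_force: 62.6
```

Call:
apply_moves --pt "0 0 0.25 0" --pt "0 0 0 0" --pt "0 0 0 0" --pt "0 0 0 0" --pt "0 0 0 0"

```text
clock: 22.07
eef_pos: [0.5481, 0.2903, 0.1528]
tool_rot: [0.383, 0.924, 0.001, 0.001]
ft_force: [-0.4, 0.6, -2.9]
grip_width: 0.0486
grasp_force: 62.6
```

Call:
apply_moves --pt "0 0 0 0" --pt "0 0 0 0" --pt "0 0 0 0" --pt "0 0 0 0" --pt "0 0 0 0" --claw 0.25

```text
clock: 22.48
eef_pos: [0.5474, 0.29, 0.1515]
tool_rot: [0.383, 0.924, 0.0, 0.0]
ft_force: [-0.1, 0.2, 1.3]
grip_width: 0.0638
grasp_force: 0.0
```

Call:
apply_moves --pt "0 0 -0.7 0" --pt "0 0 -1 0" --pt "0 0 -1 0" --pt "0 0 -1 0" --pt "0 0 -1 0"

```text
clock: 22.9
eef_pos: [0.5472, 0.2899, 0.2462]
tool_rot: [0.383, 0.924, -0.0, -0.0]
ft_force: [0.8, -0.4, -1.0]
grip_width: 0.0642
grasp_force: 0.0
```

```bash
python3 -c "
from h import *
J.pop('A');J.pop('B')
chk('s5.png',0,J)
print(to(.4705,-.355,.15), bot.get_obs()['eef_pos'])
"
```

```text
D (np.int64(280), np.int64(111)) 3.3
E (np.int64(265), np.int64(123)) 3.8
rb (np.int64(353), np.int64(183)) 39.7
[-20.05 -25.64   4.92] [0.5488358  0.29076972 0.25114642]
```

Call:
apply_moves --pt "-0.77 -0.99 0 0" --pt "-0.77 -0.99 0 0" --pt "-0.77 -0.99 0 0" --pt "-0.77 -0.99 0 0" --pt "-0.77 -0.99 0 0"

```text
clock: 23.37
eef_pos: [0.5314, 0.1645, 0.2451]
tool_rot: [0.382, 0.924, 0.0, 0.0]
ft_force: [-0.3, 0.8, 0.1]
grip_width: 0.064
grasp_force: 0.0
```

Call:
apply_moves --pt "-0.77 -0.99 0 0" --pt "-0.77 -0.99 0 0" --pt "-0.77 -0.99 0 0" --pt "-0.77 -0.99 0 0" --pt "-0.77 -0.99 0 0"

```text
clock: 23.78
eef_pos: [0.5159, 0.0399, 0.2452]
tool_rot: [0.383, 0.924, 0.0, 0.0]
ft_force: [0.6, 0.2, 0.9]
grip_width: 0.0637
grasp_force: 0.0
```

Call:
apply_moves --pt "-0.77 -0.99 0 0" --pt "-0.77 -0.99 0 0" --pt "-0.77 -0.99 0 0" --pt "-0.77 -0.99 0 0" --pt "-0.77 -0.99 0 0"

```text
clock: 24.2
eef_pos: [0.5003, -0.0846, 0.2453]
tool_rot: [0.383, 0.924, 0.0, 0.0]
ft_force: [0.4, -0.3, 1.1]
grip_width: 0.0641
grasp_force: 0.0
```

Call:
apply_moves --pt "-0.77 -0.99 0.4 0" --pt "-0.77 -0.99 0.4 0" --pt "-0.77 -0.99 0.4 0" --pt "-0.77 -0.99 0.4 0" --pt "-0.77 -0.99 0.4 0"

```text
clock: 24.62
eef_pos: [0.4848, -0.2091, 0.2049]
tool_rot: [0.383, 0.924, 0.0, 0.0]
ft_force: [0.6, 0.2, -0.2]
grip_width: 0.0641
grasp_force: 0.0
```

Call:
apply_moves --pt "-0.77 -0.99 0.4 0" --pt "-0.77 -0.99 0.4 0" --pt "-0.77 -0.99 0.4 0" --pt "-0.77 -0.99 0.4 0" --pt "-0.77 -0.99 0.4 0"

```text
clock: 25.03
eef_pos: [0.4692, -0.3335, 0.1648]
tool_rot: [0.383, 0.924, -0.0, 0.0]
ft_force: [-0.1, 0.4, -0.9]
grip_width: 0.0641
grasp_force: 0.0
```

Call:
apply_moves --pt "-0.77 -0.87 0.4 0" --pt "0 0 0 0" --pt "0 0 0 0" --pt "0 0 0 0" --pt "0 0 0 0"

```text
clock: 25.45
eef_pos: [0.4684, -0.3547, 0.1577]
tool_rot: [0.382, 0.924, 0.0, 0.0]
ft_force: [-0.7, -0.1, -0.7]
grip_width: 0.0638
grasp_force: 0.0
```

```bash
python3 -c "
from h import *
print(to(.4705,-.355,.074), bot.get_obs()['eef_pos'])"
```

```text
[-0.08  0.06  4.18] [ 0.4684301  -0.35470137  0.15767643]
```

Call:
apply_moves --pt "-0.05 0.05 0.9 0" --pt "0 0 0.9 0" --pt "0 0 0.9 0" --pt "0 0 0.9 0" --pt "0 0 0.55 0"

```text
clock: 25.87
eef_pos: [0.4694, -0.3539, 0.0731]
tool_rot: [0.382, 0.924, 0.0, -0.001]
ft_force: [-0.3, -0.5, 0.5]
grip_width: 0.0637
grasp_force: 0.0
```

Call:
apply_moves --pt "0 0 0 0" --pt "0 0 0 0" --pt "0 0 0 0" --pt "0 0 0 0" --pt "0 0 0 0" --claw 1

```text
clock: 26.28
eef_pos: [0.4701, -0.3558, 0.0753]
tool_rot: [0.383, 0.924, -0.0, 0.001]
ft_force: [0.1, -0.4, -1.7]
grip_width: 0.0487
grasp_force: 61.8
```

Call:
apply_moves --pt "0 0 -0.5 0" --pt "0 0 -1 0" --pt "0 0 -1 0" --pt "0 0 -1 0" --pt "0 0 -1 0"

```text
clock: 26.7
eef_pos: [0.4696, -0.3556, 0.1664]
tool_rot: [0.383, 0.924, -0.0, 0.0]
ft_force: [0.1, 0.8, -2.0]
grip_width: 0.049
grasp_force: 62.0
```

Call:
apply_moves --pt "0.74 0.97 -0.9 0" --pt "0.74 0.97 -0.9 0" --pt "0.74 0.97 -0.9 0" --pt "0.74 0.97 -0.9 0" --pt "0.74 0.97 -0.9 0"

```text
clock: 27.12
eef_pos: [0.4857, -0.2336, 0.2565]
tool_rot: [0.383, 0.924, 0.0, 0.001]
ft_force: [1.0, 0.3, -2.3]
grip_width: 0.0486
grasp_force: 62.2
```

Call:
apply_moves --pt "0.74 0.97 0 0" --pt "0.74 0.97 0 0" --pt "0.74 0.97 0 0" --pt "0.74 0.97 0 0" --pt "0.74 0.97 0 0"

```text
clock: 27.53
eef_pos: [0.5021, -0.1125, 0.2557]
tool_rot: [0.383, 0.924, 0.0, 0.001]
ft_force: [-0.4, -0.4, -1.4]
grip_width: 0.049
grasp_force: 62.3
```

Call:
apply_moves --pt "0.74 0.97 0 0" --pt "0.74 0.97 0 0" --pt "0.74 0.97 0 0" --pt "0.74 0.97 0 0" --pt "0.74 0.97 0 0"

```text
clock: 27.95
eef_pos: [0.5183, 0.0084, 0.2557]
tool_rot: [0.383, 0.924, 0.0, 0.001]
ft_force: [-0.2, -0.2, -2.2]
grip_width: 0.0486
grasp_force: 62.3
```

Call:
apply_moves --pt "0.74 0.97 0 0" --pt "0.74 0.97 0 0" --pt "0.74 0.97 0 0" --pt "0.74 0.97 0 0" --pt "0.74 0.97 0 0"

```text
clock: 28.37
eef_pos: [0.5346, 0.1293, 0.2556]
tool_rot: [0.383, 0.924, 0.0, 0.001]
ft_force: [0.6, -0.1, -1.1]
grip_width: 0.0486
grasp_force: 62.3
```

Call:
apply_moves --pt "0.74 0.97 0 0" --pt "0.74 0.97 0 0" --pt "0.74 0.97 0 0" --pt "0.74 0.97 0 0" --pt "0 0 0 0"

```text
clock: 28.78
eef_pos: [0.5478, 0.2292, 0.2551]
tool_rot: [0.381, 0.925, 0.002, 0.0]
ft_force: [0.8, 0.2, -0.9]
grip_width: 0.0484
grasp_force: 62.4
```

Call:
apply_moves --pt "0 0 0.2 0" --pt "0 0 0.3 0" --pt "0 0 0.2 0" --pt "0 0 0 0" --pt "0 0 0 0"

```text
clock: 29.2
eef_pos: [0.5473, 0.2238, 0.2399]
tool_rot: [0.383, 0.924, -0.0, -0.0]
ft_force: [-0.2, 0.7, -1.2]
grip_width: 0.0485
grasp_force: 62.4
```

```bash
python3 -c "
from h import *
print(to(.55,.226,.1505), bot.get_obs()['eef_pos'])"
```

```text
[-0.02  0.18  4.47] [0.54728104 0.22375345 0.23990321]
```

Call:
apply_moves --pt "0 0.15 0.9 0" --pt "0 0 1 0" --pt "0 0 1 0" --pt "0 0 1 0" --pt "0 0 0.3 0"

```text
clock: 29.62
eef_pos: [0.548, 0.2256, 0.1532]
tool_rot: [0.383, 0.924, -0.002, -0.002]
ft_force: [-1.4, -0.7, -2.7]
grip_width: 0.0488
grasp_force: 62.4
```

Call:
apply_moves --pt "0 0 0.25 0" --pt "0 0 0 0" --pt "0 0 0 0" --pt "0 0 0 0" --pt "0 0 0 0"

```text
clock: 30.03
eef_pos: [0.5505, 0.2273, 0.1527]
tool_rot: [0.383, 0.924, 0.001, 0.001]
ft_force: [0.1, -0.8, -2.9]
grip_width: 0.0488
grasp_force: 62.4
```

Call:
apply_moves --pt "0 0 0 0" --pt "0 0 0 0" --pt "0 0 0 0" --pt "0 0 0 0" --pt "0 0 0 0" --claw 0.25

```text
clock: 30.45
eef_pos: [0.5499, 0.227, 0.1516]
tool_rot: [0.383, 0.924, 0.0, 0.0]
ft_force: [0.4, -0.4, 0.8]
grip_width: 0.0643
grasp_force: 0.0
```

Call:
apply_moves --pt "0 0 -0.7 0" --pt "0 0 -1 0" --pt "0 0 -1 0" --pt "0 0 -1 0" --pt "0 0 -1 0"

```text
clock: 30.87
eef_pos: [0.5496, 0.227, 0.2462]
tool_rot: [0.383, 0.924, -0.0, -0.0]
ft_force: [0.1, -0.5, 0.1]
grip_width: 0.0642
grasp_force: 0.0
```

```bash
python3 -c "
from h import *
chk('s6.png',0,{'E':J['E']})
print(to(.543,-.349,.15), bot.get_obs()['eef_pos'])
im=cv2.imread('pics/s6.png')[60:330,190:500]
cv2.imwrite('pics/s6c.png',cv2.resize(im,None,fx=2,fy=2,interpolation=cv2.INTER_CUBIC))
"
```

```text
E (np.int64(265), np.int64(123)) 4.0
[-20.08 -20.72   4.97] [0.55139813 0.22772307 0.25111347]
```

View pics/s6c.png

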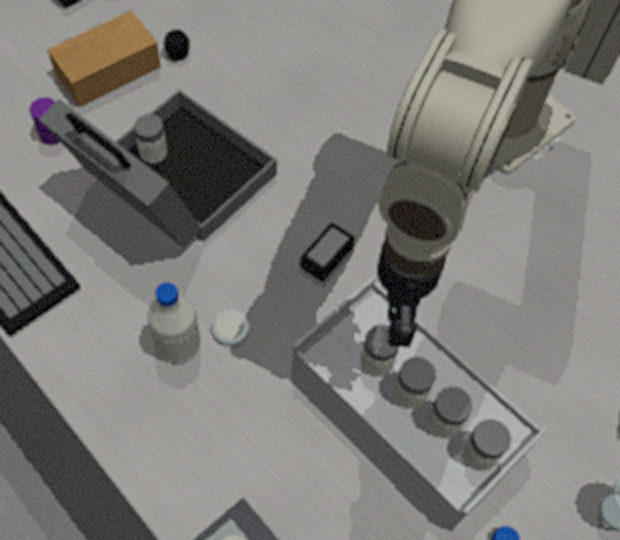

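The crop shows four jars in an even row on the shelf, one jar left in the case, and the refbox unmoved with only the arm's shadow on it. I'll fetch the last jar.

Call:
apply_moves --pt "-0.96 -0.99 0 0" --pt "-0.96 -0.99 0 0" --pt "-0.96 -0.99 0 0" --pt "-0.96 -0.99 0 0" --pt "-0.96 -0.99 0 0"

```text
clock: 31.33
eef_pos: [0.5474, 0.088, 0.2452]
tool_rot: [0.382, 0.924, 0.0, 0.0]
ft_force: [0.1, 0.3, 0.3]
grip_width: 0.0639
grasp_force: 0.0
```

Call:
apply_moves --pt "-0.96 -0.99 0 0" --pt "-0.96 -0.99 0 0" --pt "-0.96 -0.99 0 0" --pt "-0.96 -0.99 0 0" --pt "-0.96 -0.99 0 0"

```text
clock: 31.75
eef_pos: [0.5453, -0.0501, 0.2452]
tool_rot: [0.383, 0.924, 0.0, 0.0]
ft_force: [0.1, 0.1, -0.4]
grip_width: 0.0638
grasp_force: 0.0
```

Call:
apply_moves --pt "-0.96 -0.99 0.4 0" --pt "-0.96 -0.99 0.4 0" --pt "-0.96 -0.99 0.4 0" --pt "-0.96 -0.99 0.4 0" --pt "-0.96 -0.99 0.4 0"

```text
clock: 32.17
eef_pos: [0.5432, -0.188, 0.2048]
tool_rot: [0.383, 0.924, 0.0, 0.0]
ft_force: [0.4, 0.1, 0.5]
grip_width: 0.0643
grasp_force: 0.0
```

Call:
apply_moves --pt "-0.96 -0.99 0.4 0" --pt "-0.96 -0.99 0.4 0" --pt "-0.96 -0.99 0.4 0" --pt "-0.96 -0.99 0.4 0" --pt "-0.96 -0.99 0.4 0"

```text
clock: 32.58
eef_pos: [0.541, -0.3259, 0.1647]
tool_rot: [0.383, 0.924, 0.0, 0.0]
ft_force: [0.3, -0.1, 0.4]
grip_width: 0.0642
grasp_force: 0.0
```

Call:
apply_moves --pt "-0.88 -0.9 0.4 0" --pt "0 0 0 0" --pt "0 0 0 0" --pt "0 0 0 0" --pt "0 0 0 0"

```text
clock: 33.0
eef_pos: [0.5413, -0.3488, 0.1577]
tool_rot: [0.382, 0.924, 0.0, 0.0]
ft_force: [0.6, 0.1, -0.5]
grip_width: 0.0637
grasp_force: 0.0
```

```bash
python3 -c "
from h import *
print(to(.543,-.349,.074), bot.get_obs()['eef_pos'])"
```

```text
[-0.07  0.05  4.18] [ 0.54127889 -0.34882685  0.15768169]
```

Call:
apply_moves --pt "-0.05 0.05 0.9 0" --pt "0 0 0.9 0" --pt "0 0 0.9 0" --pt "0 0 0.9 0" --pt "0 0 0.55 0"

```text
clock: 33.42
eef_pos: [0.5421, -0.3479, 0.073]
tool_rot: [0.382, 0.924, 0.0, -0.001]
ft_force: [-1.2, -0.7, 0.2]
grip_width: 0.0641
grasp_force: 0.0
```

Call:
apply_moves --pt "0 0 0 0" --pt "0 0 0 0" --pt "0 0 0 0" --pt "0 0 0 0" --pt "0 0 0 0" --claw 1

```text
clock: 33.83
eef_pos: [0.543, -0.3499, 0.0754]
tool_rot: [0.383, 0.924, -0.0, 0.001]
ft_force: [-0.5, 0.5, -2.0]
grip_width: 0.0484
grasp_force: 61.9
```

Call:
apply_moves --pt "0 0 -0.5 0" --pt "0 0 -1 0" --pt "0 0 -1 0" --pt "0 0 -1 0" --pt "0 0 -1 0"

```text
clock: 34.25
eef_pos: [0.5424, -0.3499, 0.1664]
tool_rot: [0.383, 0.924, -0.0, 0.001]
ft_force: [-0.1, -0.2, -2.9]
grip_width: 0.0486
grasp_force: 62.1
```

Call:
apply_moves --pt "0.93 0.97 -0.9 0" --pt "0.93 0.97 -0.9 0" --pt "0.93 0.97 -0.9 0" --pt "0.93 0.97 -0.9 0" --pt "0.93 0.97 -0.9 0"

```text
clock: 34.67
eef_pos: [0.545, -0.2143, 0.2565]
tool_rot: [0.383, 0.924, 0.0, 0.001]
ft_force: [0.7, 0.4, -1.3]
grip_width: 0.0488
grasp_force: 62.3
```

Call:
apply_moves --pt "0.93 0.97 0 0" --pt "0.93 0.97 0 0" --pt "0.93 0.97 0 0" --pt "0.93 0.97 0 0" --pt "0.93 0.97 0 0"

```text
clock: 35.08
eef_pos: [0.5479, -0.0798, 0.2558]
tool_rot: [0.383, 0.924, 0.0, 0.001]
ft_force: [-0.2, -0.0, -3.1]
grip_width: 0.049
grasp_force: 62.3
```

Call:
apply_moves --pt "0.93 0.97 0 0" --pt "0.93 0.97 0 0" --pt "0.93 0.97 0 0" --pt "0.93 0.97 0 0" --pt "0.93 0.97 0 0"

```text
clock: 35.5
eef_pos: [0.5507, 0.0546, 0.2557]
tool_rot: [0.383, 0.924, 0.0, 0.001]
ft_force: [0.2, 0.1, -2.5]
grip_width: 0.0488
grasp_force: 62.3
```

Call:
apply_moves --pt "0.93 0.97 0 0" --pt "0.93 0.97 0 0" --pt "0.93 0.97 0 0" --pt "0.93 0.97 0 0" --pt "0 0 0 0"

```text
clock: 35.92
eef_pos: [0.553, 0.1655, 0.2554]
tool_rot: [0.38, 0.925, 0.002, 0.0]
ft_force: [0.3, -0.8, -1.6]
grip_width: 0.0487
grasp_force: 62.5
```

Call:
apply_moves --pt "0 0 0.2 0" --pt "0 0 0.3 0" --pt "0 0 0.2 0" --pt "0 0 0 0" --pt "0 0 0 0"

```text
clock: 36.33
eef_pos: [0.5528, 0.1597, 0.2398]
tool_rot: [0.383, 0.924, -0.0, -0.001]
ft_force: [0.1, 0.0, -1.9]
grip_width: 0.0488
grasp_force: 62.5
```

```bash
python3 -c "
from h import *
print(to(.5525,.163,.1505), bot.get_obs()['eef_pos'])"
```

```text
[0.13 0.11 4.47] [0.55281067 0.15966981 0.23981192]
```

Call:
apply_moves --pt "0.15 0.15 0.9 0" --pt "0 0 1 0" --pt "0 0 1 0" --pt "0 0 1 0" --pt "0 0 0.3 0"

```text
clock: 36.75
eef_pos: [0.5514, 0.1638, 0.1532]
tool_rot: [0.383, 0.924, -0.002, -0.002]
ft_force: [-1.3, -0.2, -3.2]
grip_width: 0.0486
grasp_force: 62.6
```

Call:
apply_moves --pt "0 0 0.25 0" --pt "0 0 0 0" --pt "0 0 0 0" --pt "0 0 0 0" --pt "0 0 0 0"

```text
clock: 37.17
eef_pos: [0.554, 0.1653, 0.1527]
tool_rot: [0.383, 0.924, 0.001, 0.001]
ft_force: [-0.1, -0.6, -1.7]
grip_width: 0.0483
grasp_force: 62.5
```

Call:
apply_moves --pt "0 0 0 0" --pt "0 0 0 0" --pt "0 0 0 0" --pt "0 0 0 0" --pt "0 0 0 0" --claw 0.25

```text
clock: 37.58
eef_pos: [0.5533, 0.1651, 0.1516]
tool_rot: [0.383, 0.924, 0.0, 0.0]
ft_force: [-0.4, -0.5, -0.1]
grip_width: 0.0643
grasp_force: 0.0
```

Call:
apply_moves --pt "0 0 -0.7 0" --pt "0 0 -1 0" --pt "0 0 -1 0" --pt "0 0 -1 0" --pt "0 0 -1 0"

```text
clock: 38.0
eef_pos: [0.553, 0.165, 0.2462]
tool_rot: [0.383, 0.924, -0.0, -0.0]
ft_force: [1.4, -0.4, 0.5]
grip_width: 0.064
grasp_force: 0.0
```

Call:
apply_moves --pt "-1 0 0 0" --pt "-1 0 0 0" --pt "-1 0 0 0" --pt "-1 0 0 0" --pt "0 0 0 0"

```text
clock: 38.42
eef_pos: [0.6118, 0.1059, 0.2449]
tool_rot: [0.384, 0.923, -0.0, 0.001]
ft_force: [0.0, 0.5, 0.8]
grip_width: 0.0646
grasp_force: 0.0
```

```bash
python3 -c "
from h import *
c=snap('wrist','w7.png'); pickle.dump(c,open('w7.pkl','wb')); print(bot.get_obs()['eef_pos'])
w=pickle.load(open('w2.pkl','rb'))
Q=np.array([ray(w,u,v,.034)[:2] for u,v in [(259,99),(322,141),(303,177),(240,136)]]); print(Q.round(3),Q.mean(0))
"
```

```text
[0.6105238  0.10715604 0.24480998]
[[ 0.405  0.026]
 [ 0.489  0.043]
 [ 0.503 -0.004]
 [ 0.417 -0.021]] [0.4535592  0.01102288]
```

View pics/w7.png

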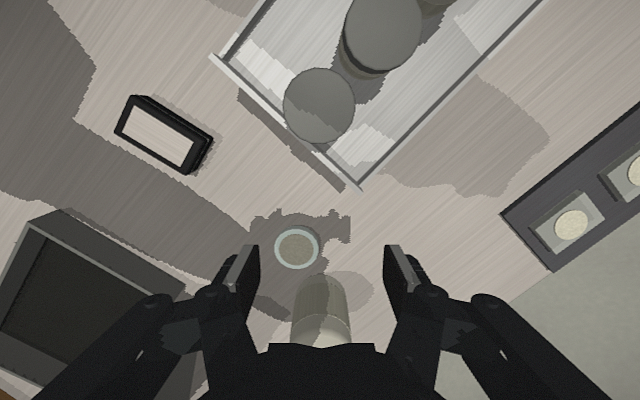

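The wrist view shows the refbox upright at (163,135), steel plate up, in the same place. The last jar stands on the shelf at (318,105) beside its neighbour. I'll move over the box and turn the jaws across its short side.

Call:
apply_moves --pt "0.23 -0.99 0 0" --pt "0.23 -0.99 0 0" --pt "0.23 -0.99 0 0" --pt "0.23 -0.99 0 0" --pt "0.23 -0.99 0 0" --claw 0.1

```text
clock: 38.88
eef_pos: [0.5218, 0.0551, 0.2452]
tool_rot: [0.382, 0.924, 0.0, -0.0]
ft_force: [-1.3, -0.2, -0.9]
grip_width: 0.0769
grasp_force: 0.0
```

Call:
apply_moves --pt "0.23 -0.99 0 0" --pt "0.23 -0.99 0 0" --pt "0.23 -0.99 0 0" --pt "0.23 -0.99 0 0" --pt "0 0 0 0"

```text
clock: 39.3
eef_pos: [0.4507, 0.0111, 0.2455]
tool_rot: [0.383, 0.924, -0.001, -0.001]
ft_force: [-1.6, -0.5, 1.2]
grip_width: 0.077
grasp_force: 0.0
```

Call:
apply_moves --pt "0 0 0.7 -0.094" --pt "0 0 0.7 -0.094" --pt "0 0 0.7 -0.094" --pt "0 0 0.7 -0.094" --pt "0 0 0.7 -0.094"

```text
clock: 39.72
eef_pos: [0.4544, 0.0126, 0.1749]
tool_rot: [0.143, 0.99, 0.0, 0.0]
ft_force: [-1.2, 0.0, -0.1]
grip_width: 0.0769
grasp_force: 0.0
```

Call:
apply_moves --pt "0 0 0.7 -0.094" --pt "0 0 0.7 -0.094" --pt "0 0 0.7 -0.094" --pt "0 0 0.7 -0.094" --pt "0 0 0.7 -0.094"

```text
clock: 40.13
eef_pos: [0.4545, 0.0126, 0.1048]
tool_rot: [-0.102, 0.995, 0.0, 0.0]
ft_force: [-0.3, 0.7, -0.8]
grip_width: 0.0771
grasp_force: 0.0
```

Call:
apply_moves --pt "0 0 0 0" --pt "0 0 0 0" --pt "0 0 0 0" --pt "0 0 0 0" --pt "0 0 0 0"

```text
clock: 40.55
eef_pos: [0.4552, 0.0119, 0.1063]
tool_rot: [-0.099, 0.995, -0.0, 0.001]
ft_force: [-0.6, -0.5, -0.5]
grip_width: 0.0769
grasp_force: 0.0
```

```bash
python3 -c "
from h import *
o=bot.get_obs(); print(to(.454,.0105,.025), o['eef_pos'],o['grip_width'],Ro.from_quat(o['tool_rot']).as_matrix()[:,:2].round(3))
w=snap('wrist','w8.png')
"
```

```text
[ 0.08 -0.06  4.06] [0.45521298 0.01191154 0.10629117] 0.076931997891078 [[-0.98  -0.197]
 [-0.197  0.98 ]
 [-0.002 -0.   ]]
```

View pics/w8.png

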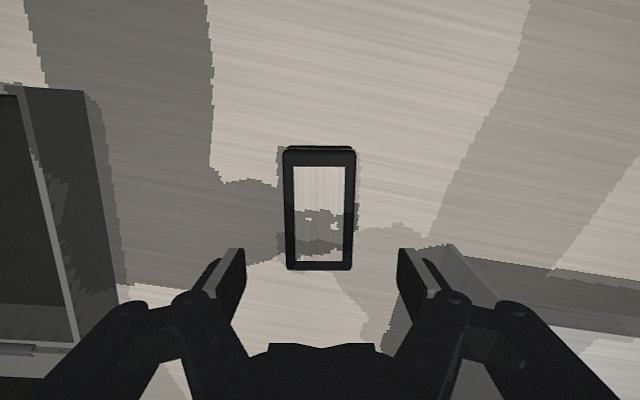

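The view shows the refbox square to the jaws, centred at (319,209) between the fingers. I'll grip it and carry it to the case.

Call:
apply_moves --pt "0.05 -0.05 0.9 0" --pt "0 0 0.9 0" --pt "0 0 0.9 0" --pt "0 0 0.9 0" --pt "0 0 0.4 0"

```text
clock: 41.02
eef_pos: [0.4526, 0.0105, 0.0239]
tool_rot: [-0.099, 0.995, 0.0, -0.001]
ft_force: [-0.5, 0.4, -0.4]
grip_width: 0.0767
grasp_force: 0.0
```

Call:
apply_moves --pt "0 0 0 0" --pt "0 0 0 0" --pt "0 0 0 0" --pt "0 0 0 0" --pt "0 0 0 0" --claw 1

```text
clock: 41.43
eef_pos: [0.4544, 0.0106, 0.0262]
tool_rot: [-0.099, 0.995, -0.0, 0.001]
ft_force: [0.7, 0.0, 1.4]
grip_width: 0.0488
grasp_force: 63.6
```

Call:
apply_moves --pt "0 0 -0.5 0" --pt "0 0 -1 0" --pt "0 0 -1 0" --pt "0 0 -1 0" --pt "0 0 -1 0"

```text
clock: 41.85
eef_pos: [0.4533, 0.0106, 0.1163]
tool_rot: [-0.099, 0.995, 0.0, -0.0]
ft_force: [0.7, -0.2, -2.3]
grip_width: 0.0494
grasp_force: 63.2
```

```bash
python3 -c "
from h import *
o=bot.get_obs(); print(to(.517,-.28), o['eef_pos'],o['grip_width'],o['grasp_force'])
"
```

```text
[ -0.25 -14.87  -0.  ] [0.4532573  0.01059889 0.11634903] 0.049439863961920565 63.243842124938965
```

Call:
apply_moves --pt "-0.02 -0.99 -0.2 0" --pt "-0.02 -0.99 -0.2 0" --pt "-0.02 -0.99 -0.2 0" --pt "-0.02 -0.99 -0.2 0" --pt "-0.02 -0.99 -0.2 0"

```text
clock: 42.27
eef_pos: [0.475, -0.0868, 0.1358]
tool_rot: [-0.099, 0.995, 0.0, 0.0]
ft_force: [-0.2, 0.5, -2.7]
grip_width: 0.0489
grasp_force: 63.3
```

Call:
apply_moves --pt "-0.02 -0.99 0 0" --pt "-0.02 -0.99 0 0" --pt "-0.02 -0.99 0 0" --pt "-0.02 -0.99 0 0" --pt "-0.02 -0.99 0 0"

```text
clock: 42.68
eef_pos: [0.4965, -0.1836, 0.1354]
tool_rot: [-0.099, 0.995, 0.0, -0.0]
ft_force: [0.7, 0.5, -2.2]
grip_width: 0.0491
grasp_force: 63.3
```

Call:
apply_moves --pt "-0.02 -0.99 0 0" --pt "-0.02 -0.99 0 0" --pt "-0.02 -0.99 0 0" --pt "-0.02 -0.99 0 0" --pt "-0.02 -0.99 0 0"

```text
clock: 43.1
eef_pos: [0.518, -0.2801, 0.1352]
tool_rot: [-0.099, 0.995, 0.0, -0.0]
ft_force: [0.3, 0.1, -3.0]
grip_width: 0.0492
grasp_force: 63.3
```

Call:
apply_moves --pt "0 0 0.8 0" --pt "0 0 0.8 0" --pt "0 0 0.8 0" --pt "0 0 0.8 0" --pt "0 0 0.8 0"

```text
clock: 43.52
eef_pos: [0.5179, -0.2793, 0.0546]
tool_rot: [-0.099, 0.995, 0.0, -0.0]
ft_force: [0.2, -0.1, -2.7]
grip_width: 0.0491
grasp_force: 63.3
```

```bash
python3 -c "
from h import *
o=bot.get_obs(); print(to(.517,-.28,.032), o['eef_pos'],o['grip_width'],o['grasp_force'])
"
```

```text
[ 0.05 -0.02  1.13] [ 0.51789842 -0.27933394  0.05457152] 0.04913210287384834 63.3276629447937
```

Call:
apply_moves --pt "0.05 0 0.6 0" --pt "0 0 0.35 0" --pt "0 0 0.15 0" --pt "0 0 0 0" --pt "0 0 0 0"

```text
clock: 43.93
eef_pos: [0.5177, -0.2798, 0.0339]
tool_rot: [-0.099, 0.995, -0.0, 0.0]
ft_force: [0.3, 0.2, -2.7]
grip_width: 0.0489
grasp_force: 63.3
```

Call:
apply_moves --pt "0 0 0 0" --pt "0 0 0 0" --pt "0 0 0 0" --pt "0 0 0 0" --pt "0 0 0 0" --claw 0.2

```text
clock: 44.35
eef_pos: [0.5176, -0.2798, 0.0339]
tool_rot: [-0.099, 0.995, -0.0, 0.0]
ft_force: [0.7, -0.8, -0.3]
grip_width: 0.0682
grasp_force: 0.0
```

Call:
apply_moves --pt "0 0 -0.7 0" --pt "0 0 -1 0" --pt "0 0 -1 0" --pt "0 0 -1 0" --pt "0 0 -1 0"

```text
clock: 44.77
eef_pos: [0.5171, -0.2795, 0.1284]
tool_rot: [-0.099, 0.995, -0.0, 0.0]
ft_force: [0.2, 0.6, 0.1]
grip_width: 0.0685
grasp_force: 0.0
```

Call:
apply_moves --pt "0 0 -1 0" --pt "0 0 -1 0" --pt "0 0 -1 0" --pt "0 0 -1 0" --pt "0 0 -1 0"

```text
clock: 45.18
eef_pos: [0.5171, -0.2795, 0.2285]
tool_rot: [-0.099, 0.995, -0.0, 0.0]
ft_force: [-0.1, -0.1, -0.2]
grip_width: 0.0683
grasp_force: 0.0
```

```bash
python3 -c "
from h import *
a=cv2.imread('pics/scene0.png')[85:205,195:305]; b=cv2.imread('pics/side0.png')[170:290,300:420]
r=lambda i:cv2.resize(i,None,fx=4.5,fy=4.5,interpolation=cv2.INTER_CUBIC)[:,:400] if 0 else cv2.resize(i,None,fx=3.3,fy=3.3,interpolation=cv2.INTER_CUBIC)
cv2.imwrite('pics/hd.png',np.hstack([r(a),r(b)]))
print(bot.get_obs()['eef_pos'])
"
```

```text
[ 0.51707532 -0.27949251  0.22852911]
```

View pics/hd.png

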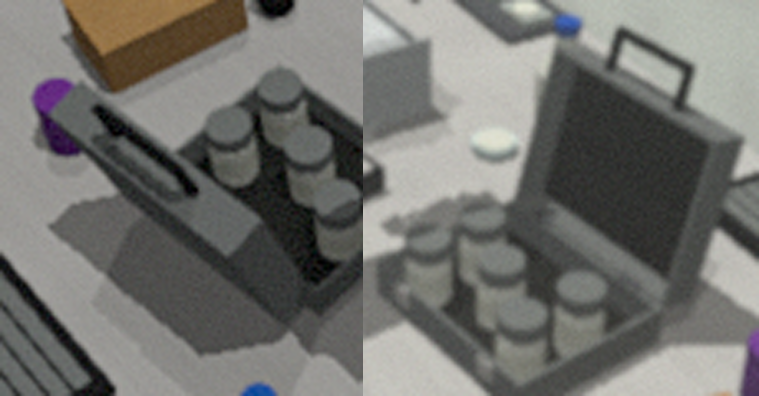

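The scene crop puts the handle bar from (100,110) to (195,190). In the side crop it runs from (620,32) to (692,68), and the lid leans slightly backward.

```bash
python3 -c "
from h import *
s=pickle.load(open('scene0.pkl','rb'));d=pickle.load(open('side0.pkl','rb'))
M=lambda c:np.array(c['camera_matrix'])@np.c_[c['R'],c['t']]
A=np.array([[254,142.6],[225.3,118.3]]).T; B=np.array([[377.9,179.7],[399.7,190.6]]).T
X=cv2.triangulatePoints(M(s),M(d),A,B); X=(X[:3]/X[3]).T; print(X.round(3),np.linalg.norm(X[0]-X[1]))
m=X.mean(0); H=np.array([.613,-.267,.045]); r=np.array([np.cos(.14),np.sin(.14),0]); v=m-H; h,z=v@r,v[2]
print(m,h,z,np.hypot(h,z)); print('lid', np.pi-np.arctan2(z,-h)+0 if 0 else np.arctan2(z,-h)-np.arctan2(.018,.235))
"
```

```text
[[ 0.684 -0.192  0.256]
 [ 0.695 -0.307  0.266]] 0.1165778008420279
[ 0.68913282 -0.24951832  0.26098822] 0.07782738754999025 0.2159882249691248 0.22958226320465097
lid 1.8401989751509138
```

Call:
apply_moves --pt "0 0 -0.5 0.104" --pt "0 0 -0.5 0.104" --pt "0 0 -0.5 0.104" --pt "0 0 -0.5 0.104" --pt "0 0 -0.5 0.104" --claw 0.07

```text
clock: 45.6
eef_pos: [0.5171, -0.2795, 0.278]
tool_rot: [0.175, 0.985, -0.0, 0.0]
ft_force: [-0.3, -0.3, -0.2]
grip_width: 0.0792
grasp_force: 0.0
```

Call:
apply_moves --pt "0 0 -0.5 0.104" --pt "0 0 -0.5 0.104" --pt "0 0 -0.5 0.104" --pt "0 0 -0.5 0.104" --pt "0 0 -0.5 0.104"

```text
clock: 46.02
eef_pos: [0.5171, -0.2795, 0.328]
tool_rot: [0.433, 0.901, -0.0, 0.0]
ft_force: [-0.0, -0.9, -0.2]
grip_width: 0.0793
grasp_force: 0.0
```

Call:
apply_moves --pt "0 0 0 0.104" --pt "0 0 0 0.104" --pt "0 0 0 0.104" --pt "0 0 0 0.104" --pt "0 0 0 0.104"

```text
clock: 46.43
eef_pos: [0.5171, -0.2795, 0.3275]
tool_rot: [0.659, 0.752, 0.0, 0.0]
ft_force: [-1.2, 0.3, -0.4]
grip_width: 0.0794
grasp_force: 0.0
```

```bash
python3 -c "
from h import *
o=bot.get_obs(); print(to(.659,-.2315,.32), o['eef_pos'],o['grip_width'],o['joint_pos'].round(2),Ro.from_quat(o['tool_rot']).as_matrix()[:,:2].round(3))
c=snap('wrist','w9.png'); print(proj(c,(.517,-.28,.039)),proj(c,(.686,-.253,.264)))
s=snap('scene','s9.png')
g=cv2.imread('pics/s9.png')
cv2.imwrite('pics/v9.png',np.hstack([cv2.resize(c['image'],(480,300)),cv2.resize(g[70:220,190:350],(320,300))]))
"
```

```text
[1.46 7.35 0.37] [ 0.51713232 -0.27953932  0.32746267] 0.07941326218114572 [-0.5   0.41  0.43  1.59 -0.    0.94] [[-0.13   0.991]
 [ 0.991  0.13 ]
 [-0.     0.   ]]
[320.84483911 163.36832138] [575.17691731 218.53091169]
```

View pics/v9.png

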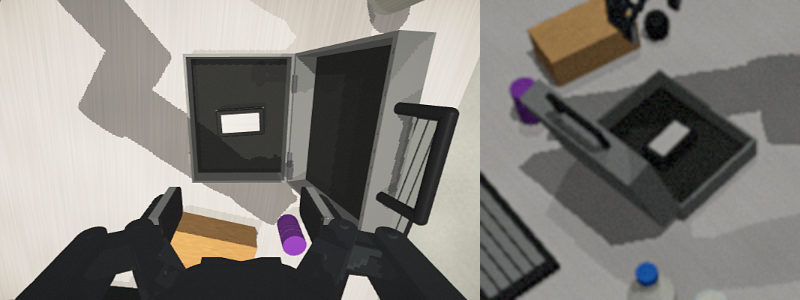

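The composite shows the refbox flat, plate up, in the emptied lower half. The handle bar runs in full-size wrist pixels from about (603,149) to (565,291), around 5 mm further out than I estimated. I'll hook the far finger behind the bar.

Call:
apply_moves --pt "0.18 0.95 0 0" --pt "0.18 0.95 0 0" --pt "0.18 0.95 0 0" --pt "0.18 0.95 0 0" --pt "0.18 0.95 0 0"

```text
clock: 46.95
eef_pos: [0.6096, -0.2485, 0.3275]
tool_rot: [0.656, 0.755, 0.0, 0.0]
ft_force: [0.2, -0.1, 0.2]
grip_width: 0.0792
grasp_force: 0.0
```

Call:
apply_moves --pt "0.18 0.95 0 0" --pt "0.18 0.95 0 0" --pt "0.18 0.95 0 0" --pt "0 0 0 0" --pt "0 0 0 0"

```text
clock: 47.37
eef_pos: [0.6646, -0.2299, 0.3256]
tool_rot: [0.656, 0.755, -0.0, -0.001]
ft_force: [-0.2, -0.7, 0.3]
grip_width: 0.0794
grasp_force: 0.0
```

```bash
python3 -c "
from h import *
o=bot.get_obs(); print(to(.664,-.231,.259), o['eef_pos'],o['joint_pos'].round(2))
c=snap('wrist','w10.png')
w=cv2.imread('pics/w9.png') 
s=pickle.load(open('w1.pkl','rb'))
cv2.imwrite('pics/v10.png',c['image'])
"
```

```text
[-0.05 -0.03  3.33] [ 0.66457636 -0.2298626   0.32564002] [-0.33  0.72  0.95  1.8  -0.    1.1 ]
```

View pics/v10.png

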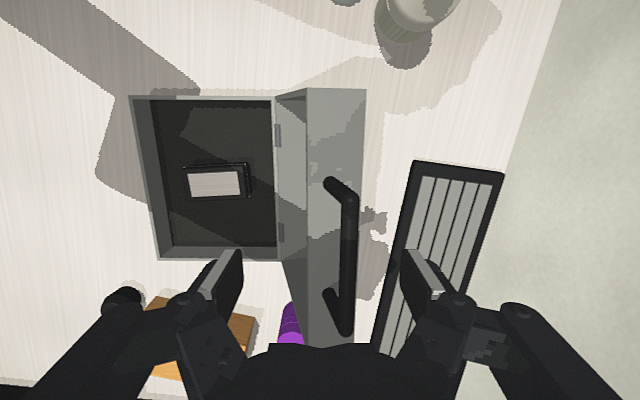

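The wrist view shows the bar running from (350,190) to (345,330), between the two fingers as planned.

```bash
python3 -c "
from h import *
c=snap('wrist'); o=bot.get_obs(); p=o['eef_pos']; print(p)
for u,v in [(348,190),(348,260),(345,325)]: print([ray(c,u,v,z).round(3) for z in (.258,.268)])
H=np.array([.613,-.267])
r=np.array([np.cos(.14),np.sin(.14)]);n=np.array([-r[1],r[0]])
b=ray(c,348,260,.264)[:2]; print('bar h',(b-H)@r,'TCP h',(p[:2]-H)@r,(p[:2]-H)@n,(b-H)@n)
"
```

```text
[ 0.66346231 -0.23067049  0.32722763]
[array([ 0.679, -0.205,  0.258]), array([ 0.677, -0.203,  0.268])]
[array([ 0.687, -0.257,  0.258]), array([ 0.686, -0.252,  0.268])]
[array([ 0.695, -0.314,  0.258]), array([ 0.692, -0.305,  0.268])]
bar h 0.07451670606560169 TCP h 0.055038114762604604 0.028932391843039005 0.0027197686065319818
```

Call:
apply_moves --pt "0 0 0.8 0" --pt "0 0 0.8 0" --pt "0 0 0.8 0" --pt "0 0 0.6 0" --pt "0 0 0.3 0"

```text
clock: 47.88
eef_pos: [0.6621, -0.2309, 0.2604]
tool_rot: [0.658, 0.753, -0.001, -0.001]
ft_force: [-0.0, 0.1, -0.0]
grip_width: 0.0794
grasp_force: 0.0
```

```bash
python3 -c "
from h import *
p=bot.get_obs()['eef_pos']; print(p)
h,z=.055,p[2]
for k in range(1,8):
  th=1.892-k*.19
  H,Z=-.2357*np.cos(th)-.034, .045+.2357*np.sin(th)-.007
  print(round(th,2),'ty',round((H-h)/.02,2),'tz',round(-(Z-z)/.02,2)); h,z=H,Z
"
```

```text
[ 0.66213212 -0.23094363  0.26036385]
1.7 ty -2.91 tz -0.57
1.51 ty -2.23 tz -0.08
1.32 ty -2.21 tz 0.34
1.13 ty -2.1 tz 0.75
0.94 ty -1.92 tz 1.14
0.75 ty -1.68 tz 1.48
0.56 ty -1.37 tz 1.77
```

Call:
apply_moves --pt "0 -0.58 -0.11 0" --pt "0 -0.58 -0.11 0" --pt "0 -0.58 -0.11 0" --pt "0 -0.58 -0.11 0" --pt "0 -0.58 -0.11 0"

```text
clock: 48.3
eef_pos: [0.6064, -0.238, 0.274]
tool_rot: [0.657, 0.754, 0.002, 0.001]
ft_force: [3.1, 2.9, -0.6]
grip_width: 0.0792
grasp_force: 1.5
```

Call:
apply_moves --pt "0 -0.45 -0.02 0" --pt "0 -0.45 -0.02 0" --pt "0 -0.45 -0.02 0" --pt "0 -0.45 -0.02 0" --pt "0 -0.45 -0.02 0"

```text
clock: 48.72
eef_pos: [0.5621, -0.2446, 0.2766]
tool_rot: [0.657, 0.754, 0.001, 0.002]
ft_force: [2.5, 0.5, 0.6]
grip_width: 0.0794
grasp_force: 1.3
```

```bash
python3 -c "
from h import *
o=bot.get_obs(); print(o['eef_pos'],o['ft_force'],o['ft_torque'])
a=snap('scene','s11.png')['image'].astype(int); b=cv2.imread('pics/s9.png').astype(int)
d=np.abs(a-b).max(2)[90:180,195:300]>40; print(d.sum())
"
```

```text
[ 0.56210291 -0.2445787   0.27664103] [2.45139836 0.49164823 0.55820989] [ 0.18204008 -0.46806755  0.02861603]
3040
```

Call:
apply_moves --pt "0 -0.44 0.08 0" --pt "0 -0.44 0.08 0" --pt "0 -0.44 0.08 0" --pt "0 -0.44 0.08 0" --pt "0 -0.44 0.1 0"

```text
clock: 49.18
eef_pos: [0.5187, -0.2508, 0.2677]
tool_rot: [0.657, 0.754, 0.001, 0.002]
ft_force: [1.7, 0.1, 0.8]
grip_width: 0.0794
grasp_force: 1.0
```

Call:
apply_moves --pt "0 -0.42 0.15 0" --pt "0 -0.42 0.15 0" --pt "0 -0.42 0.15 0" --pt "0 -0.42 0.15 0" --pt "0 -0.42 0.15 0"

```text
clock: 49.6
eef_pos: [0.4769, -0.2565, 0.2522]
tool_rot: [0.657, 0.754, 0.001, 0.002]
ft_force: [2.1, -0.0, -1.0]
grip_width: 0.0796
grasp_force: 1.3
```

Call:
apply_moves --pt "0 -0.38 0.23 0" --pt "0 -0.38 0.23 0" --pt "0 -0.38 0.23 0" --pt "0 -0.38 0.23 0" --pt "0 -0.38 0.23 0"

```text
clock: 50.02
eef_pos: [0.4391, -0.2617, 0.229]
tool_rot: [0.657, 0.754, 0.0, 0.002]
ft_force: [0.9, 0.1, 1.7]
grip_width: 0.0794
grasp_force: 0.8
```

```bash
python3 -c "
from h import *
o=bot.get_obs(); p=o['eef_pos'];print(p,o['ft_force'],o['grasp_force'])
H=np.array([.613,-.267]);r=np.array([np.cos(.14),np.sin(.14)]);print((p[:2]-H)@r+.034, -.2357*np.cos(.94))
"
```

```text
[ 0.43910084 -0.26165419  0.22902362] [0.91880893 0.08612234 1.71083323] 0.8489377610385418
-0.13745175978935156 -0.13901303749982985
```

Call:
apply_moves --pt "0 -0.34 0.3 0" --pt "0 -0.34 0.3 0" --pt "0 -0.34 0.3 0" --pt "0 -0.34 0.3 0" --pt "0 -0.34 0.3 0"

```text
clock: 50.43
eef_pos: [0.4048, -0.266, 0.1975]
tool_rot: [0.657, 0.754, 0.0, 0.0]
ft_force: [2.6, -0.9, -0.5]
grip_width: 0.0794
grasp_force: 1.3
```

Call:
apply_moves --pt "0 -0.28 0.35 0" --pt "0 -0.28 0.35 0" --pt "0 -0.28 0.35 0" --pt "0 -0.28 0.35 0" --pt "0 -0.28 0.35 0"

```text
clock: 50.85
eef_pos: [0.3773, -0.2695, 0.1621]
tool_rot: [0.657, 0.754, 0.0, 0.0]
ft_force: [5.7, 0.1, -2.3]
grip_width: 0.0792
grasp_force: 2.2
```

Call:
apply_moves --pt "0 0.2 0 0" --pt "0 0.1 -0.5 0" --pt "0 0 -1 0" --pt "0 0 -1 0" --pt "0 0 -1 0"

```text
clock: 51.27
eef_pos: [0.3831, -0.2686, 0.2332]
tool_rot: [0.657, 0.754, -0.0, -0.001]
ft_force: [0.1, 1.2, -0.2]
grip_width: 0.0794
grasp_force: 0.0
```

Call:
apply_moves --pt "0 0 -1 0" --pt "0 0 0 0" --pt "0 0 0 0" --pt "0 0 0 0" --pt "0 0 0 0" --claw 1

```text
clock: 51.68
eef_pos: [0.3829, -0.2683, 0.2516]
tool_rot: [0.657, 0.754, -0.0, -0.001]
ft_force: [0.3, 0.0, 0.3]
grip_width: 0.0186
grasp_force: 0.0
```

```bash
python3 -c "
from h import *
o=bot.get_obs(); p=o['eef_pos'];print(p,o['ft_force'],o['grip_width'])
H=np.array([.613,-.267]);r=np.array([np.cos(.14),np.sin(.14)]);n=np.array([-r[1],r[0]]);print((p[:2]-H)@r,(p[:2]-H)@n)
c=snap('wrist','w12.png'); s=snap('scene','s12.png'); d=snap('side','d12.png')
for a in (.35,.45,.55,.65): # handle mid pixels for models
  X=np.r_[H+(-.235*np.cos(a)+.018*np.sin(a))*r,.045+.235*np.sin(a)+.018*np.cos(a)]; print(a,proj(c,X),proj(s,X),proj(d,X))
# dark pixel mask of handle in wrist
g=c['image'].max(2); 
"
```

```text
[ 0.3828513  -0.26834131  0.25156537] [0.33856813 0.00821215 0.28205543] 0.018554131217574484
-0.22808409055110046 0.030787477603503366
0.35 [336.97509225 237.5014887 ] [305.78592108  99.40620177] [319.33906591 245.48372704]
0.45 [351.9946103  248.75762507] [303.36594814  96.95617774] [322.04968623 238.94816068]
0.55 [372.42816132 261.31912947] [300.46525519  95.03118782] [325.2946928 232.435941 ]
0.65 [399.23274193 275.18683113] [297.09317847  93.67763281] [329.0333361  226.03816465]
```

Call:
apply_moves --pt "-0.3 0.9 0 0" --pt "-0.3 0.9 0 0" --pt "-0.3 0.9 0 0" --pt "-0.3 0.9 0 0" --pt "-0.3 0.9 0 0"

```text
clock: 52.25
eef_pos: [0.4773, -0.2863, 0.2522]
tool_rot: [0.657, 0.754, -0.0, -0.001]
ft_force: [-0.2, 0.0, -0.0]
grip_width: -0.0001
grasp_force: 0.0
```

Call:
apply_moves --pt "0 0.9 0 0" --pt "0 0 0.5 0" --pt "0 0 0.5 0" --pt "0 0 0.5 0" --pt "0 0 0.5 0"

```text
clock: 52.67
eef_pos: [0.4931, -0.2835, 0.2111]
tool_rot: [0.658, 0.753, -0.0, -0.001]
ft_force: [-0.6, 0.3, -0.0]
grip_width: -0.0
grasp_force: 0.0
```

Call:
apply_moves --pt "0 0 0.3 0" --pt "0 0 0.3 0" --pt "0 0 0.3 0" --pt "0 0 0.3 0" --pt "0 0 0.3 0"

```text
clock: 53.08
eef_pos: [0.4947, -0.2842, 0.183]
tool_rot: [0.657, 0.753, 0.0, 0.001]
ft_force: [-1.0, -0.2, 3.0]
grip_width: 0.0002
grasp_force: 1.1
```

```bash
python3 -c "
from h import *
o=bot.get_obs(); p=o['eef_pos'];print(p,o['ft_force'],o['grip_width'])
H=np.array([.613,-.267]);r=np.array([np.cos(.14),np.sin(.14)]);n=np.array([-r[1],r[0]]);print((p[:2]-H)@r,(p[:2]-H)@n)
"
```

```text
[ 0.49468498 -0.28416172  0.18296243] [-0.96047289 -0.2106558   2.98918103] 0.00015620659588385164
-0.11955222439613204 -0.000483766503490992
```

Call:
apply_moves --pt "0 0 0.3 0" --pt "0 0 0.3 0" --pt "0 0 0.3 0" --pt "0 0 0.3 0" --pt "0 0 0.3 0"

```text
clock: 53.5
eef_pos: [0.4945, -0.284, 0.1524]
tool_rot: [0.657, 0.754, -0.0, 0.0]
ft_force: [-0.4, 1.1, 2.7]
grip_width: -0.0003
grasp_force: 1.2
```

Call:
apply_moves --pt "0 -0.1 0.3 0" --pt "0 -0.1 0.3 0" --pt "0 -0.1 0.3 0" --pt "0 -0.1 0.3 0" --pt "0 -0.1 0.3 0"

```text
clock: 53.92
eef_pos: [0.4841, -0.2852, 0.1221]
tool_rot: [0.657, 0.754, -0.0, -0.0]
ft_force: [-2.6, -0.8, 1.8]
grip_width: 0.0004
grasp_force: 1.1
```

Call:
apply_moves --pt "0 -0.2 0.1 0" --pt "0 -0.2 0.1 0" --pt "0 -0.2 0.1 0" --pt "0 -0.2 0.1 0" --pt "0 0 0.1 0"

```text
clock: 54.33
eef_pos: [0.4679, -0.2876, 0.1129]
tool_rot: [0.658, 0.753, -0.0, -0.0]
ft_force: [-1.0, -0.1, 1.5]
grip_width: -0.0003
grasp_force: 0.8
```

Call:
apply_moves --pt "0 0 0.05 0" --pt "0 0 0.05 0" --pt "0 0 0.05 0" --pt "0 0 0.05 0" --pt "0 0 0 0"

```text
clock: 54.75
eef_pos: [0.4681, -0.2876, 0.1119]
tool_rot: [0.658, 0.753, -0.001, 0.0]
ft_force: [-8.0, 2.9, 20.1]
grip_width: -0.0002
grasp_force: 9.8
```

Call:
apply_moves --pt "0 0 0.05 0" --pt "0 0 0.05 0" --pt "0 0 0.05 0" --pt "0 0 0 0" --pt "0 0 0 0"

```text
clock: 55.17
eef_pos: [0.4681, -0.2876, 0.1118]
tool_rot: [0.658, 0.753, -0.0, 0.001]
ft_force: [-12.7, 6.4, 35.3]
grip_width: -0.0
grasp_force: 17.7
```

The force rises sharply at a fingertip height of 90 mm, which is the closed height, so the rims have met. I'll back off and check the final state by numbers.

Call:
apply_moves --pt "0 0 -0.5 0" --pt "0 0 -1 0" --pt "0 0 -1 0" --pt "0 0 -1 0" --pt "0 0 -1 0"

```text
clock: 55.58
eef_pos: [0.4688, -0.2873, 0.1967]
tool_rot: [0.657, 0.754, 0.0, -0.0]
ft_force: [0.3, -0.6, -0.1]
grip_width: 0.0002
grasp_force: 0.0
```

Call:
apply_moves --pt "0 -1 -1 0" --pt "0 -1 -1 0" --pt "0 -1 -1 0" --pt "0 -1 -1 0" --pt "0 0 0 0"

```text
clock: 56.0
eef_pos: [0.3884, -0.2995, 0.2803]
tool_rot: [0.658, 0.753, -0.0, 0.003]
ft_force: [-0.1, -0.1, -0.1]
grip_width: 0.0001
grasp_force: 0.0
```

```bash
python3 -c "
from h import *
print(bot.get_obs()['eef_pos'],bot.get_obs()['ft_force'])
s=snap('scene','s13.png'); im=s['image']; c=snap('wrist','w13.png')
poly=np.array([proj(s,(x,y,.158)) for x,y in [(.50,.12),(.49,.46),(.60,.46),(.61,.12)]],np.int32)
m=np.zeros(im.shape[:2],np.uint8); cv2.fillPoly(m,[poly],255)
g=cv2.cvtColor(im,cv2.COLOR_BGR2GRAY)
for (x,y) in [(.541,.418),(.544,.352),(.547,.290),(.550,.227),(.553,.165)]:
  u,v=proj(s,(x,y,.158)); U,V=proj(s,(x,y,.082)); print('cap',(int(u),int(v)),g[int(v),int(u)],'base',g[int(V),int(U)])
for t in (100,115,130):
  b=((g<t)*255).astype(np.uint8)&m
  b=cv2.morphologyEx(b,cv2.MORPH_OPEN,np.ones((3,3)))
  cs,_=cv2.findContours(b,cv2.RETR_EXTERNAL,cv2.CHAIN_APPROX_NONE)
  for k in cs:
    if cv2.contourArea(k)>60:
      e=cv2.minAreaRect(k); print(t,np.round(e[0]),np.round(e[1]),ray(s,*e[0],.158).round(3))
H=np.array([.613,-.267]);r=np.array([np.cos(.14),np.sin(.14)]);n=np.array([-r[1],r[0]])
for a in (0,.03,.06):  # handle bar end/mid brightness in the wrist and scene view
  for q in (-.03,0,.03):
    X=np.r_[H+(-.235*np.cos(a)+.018*np.sin(a))*r+q*n,.045+.235*np.sin(a)+.018*np.cos(a)]
    pr=[proj(k,X) for k in (s,c)]; print(a,q,[ (p.round().tolist(), int(k['image'].max(2)[int(p[1]),int(p[0])])) if 0<p[0]<640 and 0<p[1]<400 else p.round() for p,k in zip(pr,(s,c))])
"
```

```text
[ 0.38838291 -0.29952637  0.28025721] [-0.10970298 -0.09152308 -0.12662089]
cap (437, 278) 103 base 46
cap (418, 261) 100 base 64
cap (400, 245) 102 base 50
cap (383, 230) 108 base 90
cap (367, 216) 107 base 111
100 [394. 256.] [109.  17.] [0.582 0.299 0.158]
115 [397. 252.] [112.  29.] [0.568 0.296 0.158]
130 [399. 253.] [117.  29.] [0.566 0.302 0.158]
0 -0.03 [([304.0, 107.0], 54), ([313.0, 198.0], 11)]
0 0 [([310.0, 111.0], 43), ([312.0, 173.0], 29)]
0 0.03 [([317.0, 116.0], 38), ([312.0, 148.0], 27)]
0.03 -0.03 [([304.0, 106.0], 0), ([313.0, 200.0], 94)]
0.03 0 [([310.0, 110.0], 23), ([313.0, 175.0], 26)]
0.03 0.03 [([317.0, 115.0], 2), ([312.0, 148.0], 27)]
0.06 -0.03 [([304.0, 105.0], 9), ([314.0, 202.0], 90)]
0.06 0 [([310.0, 109.0], 16), ([313.0, 176.0], 97)]
0.06 0.03 [([316.0, 113.0], 26), ([313.0, 149.0], 97)]
```

```bash
python3 -c "
from h import *
s=snap('scene'); im=cv2.resize(s['image'],None,fx=4,fy=4,interpolation=cv2.INTER_CUBIC); g=cv2.medianBlur(cv2.cvtColor(im,cv2.COLOR_BGR2GRAY),7)
x0,y0=345*4,195*4; g=g[y0:320*4,x0:465*4]
cs=cv2.HoughCircles(g,cv2.HOUGH_GRADIENT,1,50,param1=80,param2=14,minRadius=30,maxRadius=48)
S=np.array([.547,.2915]);d=np.array([-.047,.9989]);e=np.array([.9989,.047])
for u,v,R in (cs[0] if cs is not None else []):
  X=ray(s,(u+x0)/4-.4,(v+y0)/4-.4,.158)[:2]; print(X.round(3),R,'off-line',((X-S)@e).round(3),'along',((X-S)@d).round(3))
"
```

```text
[0.546 0.414] 39.6 off-line 0.004 along 0.122
[0.557 0.221] 36.6 off-line 0.007 along -0.07
[0.561 0.16 ] 35.5 off-line 0.008 along -0.132
[0.552 0.35 ] 39.2 off-line 0.007 along 0.058
[0.553 0.284] 32.2 off-line 0.005 along -0.007
[0.525 0.178] 31.9 off-line -0.027 along -0.113
```

Five caps are found, 4 to 8 mm off the line and 61 to 66 mm apart; the sixth circle is spurious because it overlaps a jar. The handle pixels match a closed lid.

```bash
python3 -c "
from h import *
print(bot.job_done())"
```

```text
the job is handed in; nothing more can be done
None
```

I handed the job in at about 56 s of the 210 s. All five jars stand in one row on the shelf, the reference box lies flat in the lower half, and the case is closed; my final measurements fit, but no verdict came back.

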